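# Eject a data cartridge from the finds-desk dock and file it

## Robot

A 6-joint arm with a two-finger parallel gripper is mounted at the origin on the work surface. World frame = base frame: x ahead of the robot, y to its left, z up, the work surface at z = 0. Lengths are in m, angles in rad, forces in N, time in s.
With the tool pointing down it reaches from about 0.35 to 0.975 m from the base axis. Payload 4.9 kg.
Tool frame: the origin (TCP) lies midway between the tips of the shut fingers; the grasp point (between the pads) lies ctrl.grip_point_offset behind it (ctrl.grip_point_offset is the distance from the TCP to the grasp point, in m); x points along the fingers, y is the direction in which the jaws open and shut, and the axes are right-handed (so a half turn about x gives the same grasp; the last joint's range is limited). The gripper opens to 85 mm and grips with 20 to 120 N. Pads are 22 mm wide; open, the fingers measure 114 mm over their backs; the gripper's body (76 mm by 85 mm) begins 54 mm behind the grasp point. The pads swing forward as they close: fully open they stand 13 mm farther back than shut.
Start: joints at [1.13, 0.053, 1.613, -0, 1.476, -0.119], TCP at [0.198, 0.593, 0.231] pointing down, gripper open.
Joint ranges: [-3.01, 3.01], [-1.01, 2.22], [0.06, 2.58], [-1.02, 4.17], [0.09, 2.62], [-3.14, 3.14]. Speed limits (rad/s): [2.57, 2.57, 3.14, 3.14, 3.14, 3.14].

## Interface

Orientations are given as a rotation vector (axis times angle).
In Python, from station import ctrl gives the robot as it stands. The module is installed in compiled form; this text tells all that it offers.
- The arm moves only by the tool drive_tool, never from a script. Its argument "commands" is text: rows parted by semicolons, each of 5 numbers parted by spaces: the closure, from -1 (fully open) to 1 (shut), so that 0 is half open, then the shift along the tool's x, y, z in units of 40 mm (1.0 is 40 mm), then the turn about the tool's x in units of 5 degrees (1.0 is 5 degrees). A call has 1 to 8 rows; each row is the pose to reach, as a shift and turn from the pose commanded when the call began, along the tool's axes at that moment; what a row does not reach only later rows make up. A row lasts 1/12 s, in which the tool goes at most 41.7 mm and 7.16 degrees, less where a joint would pass 70% of its speed; a pose out of reach is approached as far as the arm can. A call with a gripper value outside its range is refused whole. The fingers move at their own pace and stop on an object; "newtons" is the grip in N (left out, the last holds). Time passes only in rows, so rows that repeat a pose let the fingers close. It gives the time, the measured TCP pose, the force and the opening at its end, in the units of the state.
- ctrl.get_obs(): the state, without advancing time (a new reading comes with each control period).
- ctrl.get_image(name): name is "scene" or "top"; returns (picture, depth): 400x640x3 uint8, blue, green, red; 400x640 float32, m along the optical axis (not along the pixel's ray), 0 where there is no reading.
- ctrl.camera_info(name): a dict with "K" (3x3 intrinsics, pixels), "T" (4x4, takes a point from camera to world coordinates). Camera axes: x right, y down, z forward; pixel columns grow to the right and rows downward; lengths in m; the calibration is good to about 2 mm. A picture is of the moment at which its call begins. camera_info takes no time and is no camera call.
- ctrl.finish_job(): hands the job in, once; it reports no verdict.
The state is a dict: "t": time; "q": joint angles; "dq": joint speeds; "effort": joint torques, N m; "tool_pos": TCP position; "tool_rot": TCP orientation; "contact_force": force on the tool from outside, world axes, zero at the start; "wrist_torque": the same for the moment, N m; "opening": finger opening in m.
Only numpy, scipy, OpenCV 4.12 (cv2) and the standard library are available. Lean on these libraries where they do the work, as an engineer would, in place of code of your own. Each camera call takes 0.05 s, during which the arm holds its last target.

## Task

File the data cartridge that is in the green sloping dock: slide the dock's dust shutter fully open, press the ejector slide all the way in and let it spring back so that the cartridge is left standing up out of its slot, then draw the cartridge straight out, lower it, still held, to the floor of the empty compartment of the leaning rack and let go. Last, slide the shutter fully shut again. Leave the cartridges already filed and the other things on the desk where they are.

Things in the scene. Friction and masses are not known exactly. Their poses are not given: they have to be found in the camera images.
- rack: Grey rack, 186 mm wide: three leaning compartments side by side, 60 mm apart, two holding cartridges like this one, each standing 44 mm out of the rack, one empty. Origin: on the table under its middle, y to the left along the rack.
- dock: Green sloping console 210 mm wide, 165 deep, 125 high. Origin: on the table, under its middle. Its panel slopes 28 degrees, low edge to the robot; a slot with a shutter over it, the ejector pad to the slot's right as the robot sees it. Sprung catches snap under the cartridge once the ejector has raised it 46 mm: it then stays, 44 mm proud of the panel. Pressed less, it sinks back.
- slot: Slot in the dock, 17 (x) by 52 (y) mm. Origin: centre of its floor. z: slot axis, up and out, 28 degrees from vertical, top leaning to the robot; x: up the panel's slope, away from the robot; y: along the slot, to the left. The panel's face is z = 86 mm, from x = -70 to 60 and y = -95 to 115 mm. Ejector pad at x = 0, y = -65 mm.
- cartridge: Black data cartridge to be filed, 15 (x) by 50 (y) by 84 (z) mm, about 0.12 kg, grey ribs near its top. Origin: centre of its bottom; z: to its top; axes parallel to the slot's at the start. At first it is right in the slot, top 2 mm below the panel, under the shutter. Grip it across its 15 mm thickness.
- shutter (a joint): Aluminium dust shutter sliding across the panel along the slot's +y. 0 = shut (m), 0.070 = fully open; at the start 0 to 0.012. It has light friction (1.5 N), stays where it is left, and holds the cartridge in until it is open.
- shutter_tab (a point): Centre of the top of the shutter's upright tab, 12 (slot x) by 26 (slot y) mm, rising 25 mm from the shutter plate; this point is 30 mm above the panel's face, and at slot y = 12 mm + the shutter's joint value. Moves with the shutter.
- ejector (a joint): Spring ejector slide: pushed into the panel along the slot's -z. 0 = out (m), 0.026 = fully in. Takes about 3 N at first, about 10 N at the end; springs back by itself. It drives a lifter under the cartridge that rises 1.92 mm for each mm pressed; press at least 0.0245.
- ejector_top (a point): Centre of the top face of the ejector's black pad, 32 (slot x) by 22 (slot y) mm; 34 mm above the panel's face when out, 8 mm when fully in. Moves with the ejector.
- free_place: The rack's empty compartment. Origin: on its floor (dark pad), 43 mm above the table, midway in y but 4.5 mm towards the robot's side wall, where a cartridge's bottom centre comes to rest leaning on that wall. z: its axis, up and out, 28 degrees from vertical, leaning to the robot; x: across, away from the robot and up; y: along the rack. Inside 24 (x) by 57 (y) mm, 40 deep along z, walls 3 mm.
- filed_a: One of the two cartridges already in the rack, same size and look as cartridge. Not to be disturbed.
- filed_b: The other cartridge already in the rack, same size and look. Not to be disturbed.
- tumbler: Glass tumbler, 52 mm wide, 70 mm tall, between dock and rack. Origin: centre of its underside. Bystander.
- sherd_a: Flat pottery sherd about 50 x 38 x 9 mm, between dock and rack. Bystander.
- sherd_b: Flat pottery sherd about 60 x 45 x 10 mm, robot's side. Bystander.
- sherd_c: Flat grey sherd about 42 x 36 x 8 mm, robot's side. Bystander.
- brush: Brush lying flat, robot's side. Bystander.
- glue: Small white bottle 32 mm wide, 70 mm tall, between dock and rack, further back. Bystander.
- eraser: White eraser 45 x 22 x 14 mm, robot's side. Bystander.
- caliper_case: Grey flat case 45 x 110 x 20 mm, robot's side. Bystander.

How it is judged:
On the way, in this order (a step that is already met when the one before it is completed fails the run):
1. the shutter is open, clear of the slot (value of joint shutter above 0.06 m), for 0.1 s.
2. the ejector has been pressed and has sprung back, and the cartridge stands at least 42 mm up in its slot, untouched by the fingers (z of cartridge in the frame of slot between 0.042 and 0.06 m and value of joint ejector below 0.004 m and contact force between cartridge and the fingers below 0.1 N), for 0.3 s.
3. the cartridge is drawn right out of the slot, held in the fingers (z of cartridge in the frame of slot above 0.088 m and contact force between cartridge and the fingers above 0.5 N), for 0.1 s.
4. the cartridge is on the floor of the empty compartment (within 6 mm) while still held (x of cartridge in the frame of free_place between -0.005 and 0.012 m and y of cartridge in the frame of free_place between -0.007 and 0.007 m and z of cartridge in the frame of free_place between -0.004 and 0.006 m and angle between the z axis of cartridge and the z axis of free_place, either way round below 0.15 rad and contact force between cartridge and the fingers above 0.5 N), for 0.1 s.
5. the cartridge has been let go there (x of cartridge in the frame of free_place between -0.005 and 0.012 m and y of cartridge in the frame of free_place between -0.007 and 0.007 m and z of cartridge in the frame of free_place between -0.004 and 0.006 m and angle between the z axis of cartridge and the z axis of free_place, either way round below 0.15 rad and contact force between cartridge and the fingers below 0.1 N and value of joint shutter above 0.02 m), for 0.2 s.
At the end, for the whole second after the job is handed in: The cartridge is at rest on the floor of the compartment that was empty (bottom centre within -5 to +12 mm in x and 7 mm in y of its resting point, under 6 mm above the floor, lean within 0.15 rad), the shutter is shut to within 6 mm and the ejector out to within 4 mm (x of cartridge in the frame of free_place between -0.005 and 0.012 m and y of cartridge in the frame of free_place between -0.007 and 0.007 m and z of cartridge in the frame of free_place between -0.004 and 0.006 m and angle between the z axis of cartridge and the z axis of free_place, either way round below 0.15 rad and linear speed of cartridge below 0.02 m/s and value of joint shutter below 0.006 m and value of joint ejector below 0.004 m); the robot touches nothing.
It fails at once if a cartridge already filed is moved by more than 15 mm (distance of any of filed_a, filed_b from where it was at the start of the episode above 0.015 m).
It fails at once if a bystander is moved by more than 25 mm (distance of any of tumbler, sherd_a, sherd_b, sherd_c, brush, glue, eraser, caliper_case from where it was at the start of the episode above 0.025 m).
It also fails if it takes over 72 s, if anything falls off the work surface, if the arm or the gripper's body presses on something with over 40 N, if the wrist force passes 120 N, or if a joint passes its speed limit or range.

## Working session

There is one attempt and no reset: what is moved stays moved. The work goes in short steps, Python scripts to look and compute and a tool call to move; the robot and the scene stay as the last step left them, time stands still between calls to the robot, and variables do not carry over. Pictures are saved under pics/ and viewed, and the job is handed in when it is done.

Besides the shell and the picture viewer there is one more tool, called in YAML: its name, and indented under it one key for each argument. drive_tool: Moves the arm, as the interface text tells. Its arguments: {"type":"object","properties":{"commands":{"type":"string"},"newtons":{"type":"number"}},"required":["commands"]}

```bash
mkdir -p pics; ls; python3 - <<'E'
from station import ctrl
import cv2,numpy as np
o=ctrl.get_obs()
for k,v in o.items(): print(k,np.round(v,4))
print(ctrl.grip_point_offset)
for n in ("scene","top"):
    im,d=ctrl.get_image(n); cv2.imwrite(f"pics/{n}0.png",im); np.savez(f"{n}0.npz",im=im,d=d)
    c=ctrl.camera_info(n); print(n,np.round(c["K"],2),np.round(c["T"],4))
E
```

```text
pics
t 0.0
q [ 1.13    0.0534  1.6143  0.      1.476  -0.119 ]
dq [-0.0005 -0.0007  0.0003  0.0001 -0.0004  0.0002]
effort [-2.40000e-03 -3.93683e+01 -3.70167e+01 -2.00000e-04  7.20000e-03
 -0.00000e+00]
tool_pos [0.1974 0.5923 0.2301]
tool_rot [ 0.251   1.5566 -0.2542]
contact_force [ 0.1092 -0.3092  0.8484]
wrist_torque [-0.0358 -0.0408 -0.0338]
opening 0.0852
0.0187
scene [[508.5    0.   312.54]
 [  0.   508.5  201.47]
 [  0.     0.     1.  ]] [[ 4.4540e-01  7.3140e-01 -5.1630e-01  1.0723e+00]
 [ 8.9530e-01 -3.6420e-01  2.5640e-01 -2.7140e-01]
 [-5.0000e-04 -5.7650e-01 -8.1710e-01  9.1020e-01]
 [ 0.0000e+00  0.0000e+00  0.0000e+00  1.0000e+00]]
top [[437.77   0.   317.35]
 [  0.   437.77 193.5 ]
 [  0.     0.     1.  ]] [[ 0.0547 -0.9763  0.2092  0.3928]
 [-0.9985 -0.0538  0.0102 -0.003 ]
 [ 0.0013 -0.2094 -0.9778  0.968 ]
 [ 0.      0.      0.      1.    ]]
```

View pics/scene0.png

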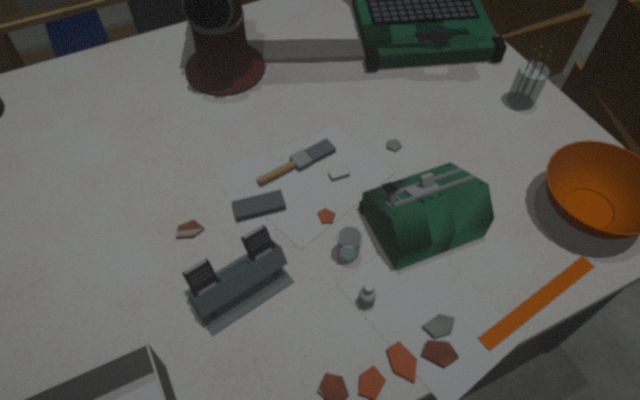

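View pics/top0.png

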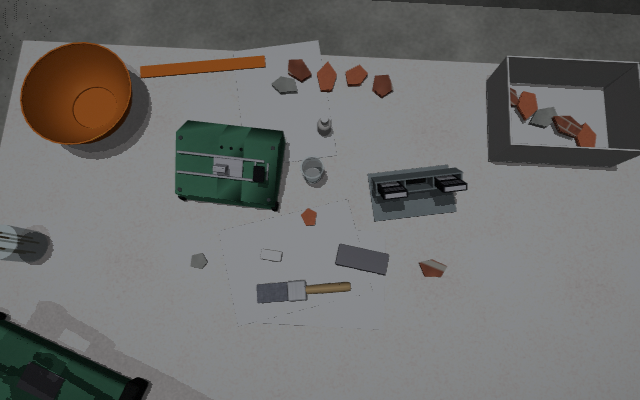

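```bash
cat > h.py <<'E'
import cv2,numpy as np
from scipy.spatial.transform import Rotation as R
from station import ctrl
def load(n,i=0):
    z=np.load(f"{n}{i}.npz"); return z["im"],z["d"]
def pts(n,d):
    c=ctrl.camera_info(n);K,T=np.array(c["K"]),np.array(c["T"])
    v,u=np.mgrid[:400,:640]
    P=np.stack([(u-K[0,2])/K[0,0]*d,(v-K[1,2])/K[1,1]*d,d],-1)
    W=P@T[:3,:3].T+T[:3,3]; W[d<=0]=np.nan; return W
def proj(n,p):
    c=ctrl.camera_info(n);K,T=np.array(c["K"]),np.array(c["T"])
    q=(np.atleast_2d(p)-T[:3,3])@T[:3,:3]
    return np.stack([q[:,0]/q[:,2]*K[0,0]+K[0,2],q[:,1]/q[:,2]*K[1,1]+K[1,2]],-1)
def crop(im,u0,u1,v0,v1,s,f,g=2.2):
    c=im[v0:v1,u0:u1]; c=cv2.resize(c,None,fx=s,fy=s,interpolation=cv2.INTER_CUBIC)
    c=np.clip(c.astype(float)*g,0,255).astype(np.uint8); cv2.imwrite(f,c)
E
python3 - <<'E'
from h import *
for n,b in (("top",(165,295,110,215,6)),("scene",(350,500,155,270,5))):
    im,d=load(n); crop(im,*b,f"pics/{n}_dock.png")
for n,b in (("top",(360,475,155,225,6)),("scene",(170,300,215,340,5))):
    im,d=load(n); crop(im,*b,f"pics/{n}_rack.png")
E
```

```text
(no output)
```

View pics/top_dock.png

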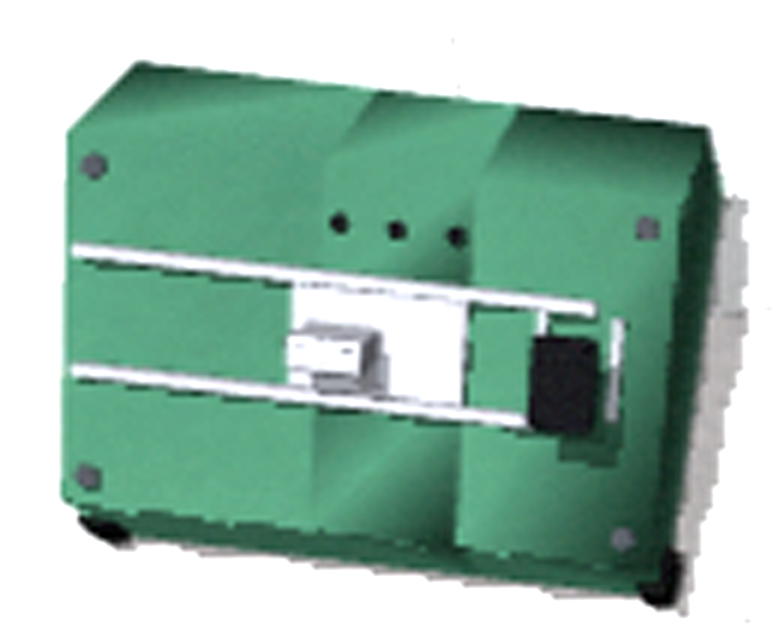

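View pics/scene_dock.png

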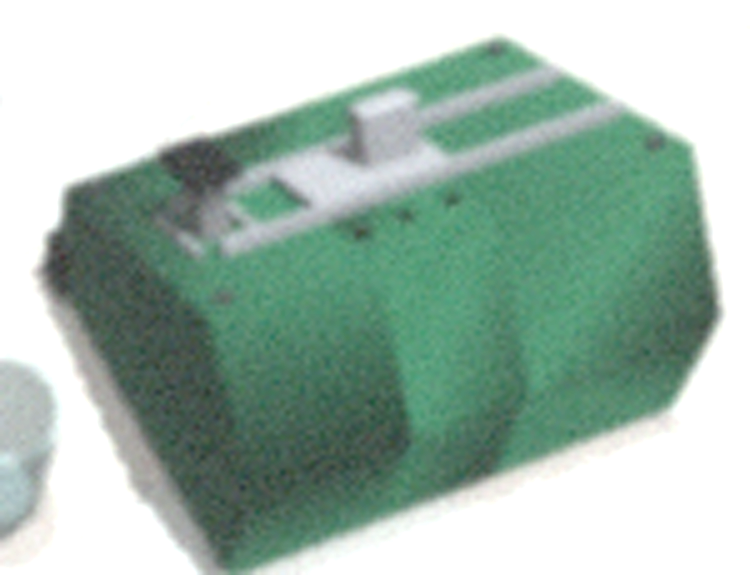

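View pics/top_rack.png

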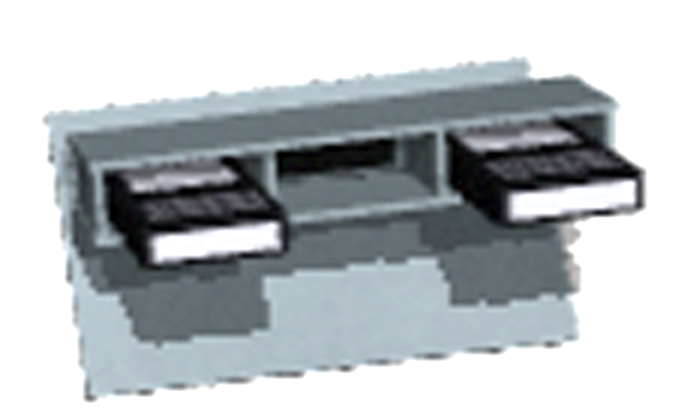

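View pics/scene_rack.png

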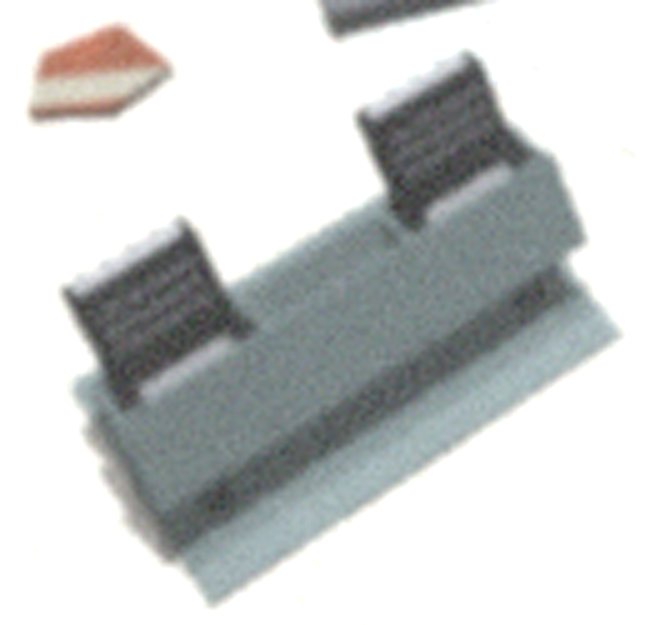

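```bash
cat > fit.py <<'E'
from h import *
from scipy.optimize import least_squares
def dockpts(n):
    im,d=load(n); W=pts(n,d); b,g,r=[im[...,i].astype(int) for i in range(3)]
    m=(g>1.25*r)&(g>1.1*b)&(g>15)
    box=np.zeros_like(m)
    if n=="top": box[110:215,165:295]=1
    else: box[155:270,350:500]=1
    m&=box&np.isfinite(W[...,0]); return m,W
for n in ("top","scene"):
    m,W=dockpts(n); P=W[m]; 
    # ransac plane with tilt 28
    rng=np.random.default_rng(0); best=None
    for _ in range(3000):
        a=P[rng.choice(len(P),3,False)]; nn=np.cross(a[1]-a[0],a[2]-a[0]); l=np.linalg.norm(nn)
        if l<1e-5: continue
        nn/=l; nn*=np.sign(nn[2]) or 1
        if abs(np.degrees(np.arccos(nn[2]))-28)>5 or nn[0]>0: continue
        inl=abs((P-a[0])@nn)<.003
        if best is None or inl.sum()>best.sum(): best=inl
    for _ in range(5):
        Q=P[best]; c=Q.mean(0); nn=np.linalg.svd(Q-c,full_matrices=False)[2][2]; nn*=np.sign(nn[2]); best=abs((P-c)@nn)<.003
    print(n,len(P),best.sum(),"n",nn.round(4),"tilt",np.degrees(np.arccos(nn[2])),"yaw",np.degrees(np.arctan2(-nn[1],-nn[0])),"c",c.round(4),"rms",np.std((Q-c)@nn))
    np.savez(f"panel_{n}.npz",Q=P[best],c=c,n=nn)
    # min-area rectangle in plane
    yaw=np.arctan2(-nn[1],-nn[0]); 
    z=nn; y=np.array([-np.sin(yaw),np.cos(yaw),0]); x=np.cross(y,z)
    uv=np.stack([(Q-c)@x,(Q-c)@y],-1).astype(np.float32)
    r=cv2.minAreaRect(uv*1000); print(r)
    print(np.percentile(uv*1000,[.3,1,99,99.7],axis=0))
    cc=r[0]
    print("rect centre world",(c+x*cc[0]/1000+y*cc[1]/1000).round(4))
E
python3 fit.py
```

```text
top 6886 4669 n [-0.469   0.0306  0.8827] tilt 28.0353118630549 yaw -3.7297039466962145 c [0.6233 0.2014 0.0935] rms 0.001344892267967828
((-0.8163681030273438, -1.455047607421875), (133.85394287109375, 211.0975341796875), 0.07951370626688004)
[[ -66.86046231 -106.62413043]
 [ -65.55926819 -105.39108856]
 [  64.1833902   101.30023224]
 [  64.82086563  102.66005887]]
rect centre world [0.6224 0.1999 0.0931]
scene 6777 2042 n [-0.4669  0.0305  0.8838] tilt 27.897213584231732 yaw -3.7325129040906826 c [0.6411 0.1961 0.1015] rms 0.0009946254340978354
((-15.056655883789062, -0.30462646484375), (133.21664428710938, 210.40089416503906), 0.8771950006484985)
[[ -80.80796677 -104.28103757]
 [ -78.35966042 -103.46896591]
 [  48.66563282  102.00494614]
 [  49.53621616  103.54641522]]
rect centre world [0.6278 0.1967 0.0945]
```

```bash
cat > tri.py <<'E'
from h import *
def PM(n):
    c=ctrl.camera_info(n);K,T=np.array(c["K"]),np.array(c["T"]); return K@np.linalg.inv(T)[:3]
def tri(a,b):
    X=cv2.triangulatePoints(PM("top"),PM("scene"),np.array(a,float).reshape(-1,2).T,np.array(b,float).reshape(-1,2).T)
    X=(X[:3]/X[3]).T
    ea=np.linalg.norm(proj("top",X)-np.reshape(a,(-1,2)),axis=1);eb=np.linalg.norm(proj("scene",X)-np.reshape(b,(-1,2)),axis=1)
    return X,ea,eb
E
python3 - <<'E'
from tri import *
# resize cubic: pixel = (c+.5)/s-.5
T=lambda l:[((u+.5)/6-.5+165,(v+.5)/6-.5+110) for u,v in l]
S=lambda l:[((u+.5)/5-.5+350,(v+.5)/5-.5+155) for u,v in l]
names="scUL scUR scLL hL hM hR padUL".split()
X,a,b=tri(T([(94,166),(648,228),(88,476),(340,224),(397,231),(457,237)]),S([(655,143),(224,297),(497,47),(453,199),(405,214),(360,233)]))
for n,x,i,j in zip(names,X,a,b): print(n,x.round(4),i.round(2),j.round(2))
for n in("top","scene"):
    z=np.load(f"panel_{n}.npz"); print(n,"dist to plane mm",((X-z["c"])@z["n"]*1000).round(1), "plane z at .63,.2:",z["c"][2]-((.63-z["c"][0])*z["n"][0]+(.2-z["c"][1])*z["n"][1])/z["n"][2])
print(np.degrees(np.arctan2(X[1]-X[0],1)),np.degrees(np.arctan2(-(X[0]-X[1])[0],(X[0]-X[1])[1])))
E
```

```text
scUL [0.6776 0.2929 0.115 ] 0.09 0.07
scUR [0.6653 0.1022 0.1169] 0.07 0.06
scLL [0.5803 0.2994 0.0645] 0.42 0.3
hL [0.6629 0.2083 0.1113] 0.27 0.21
hM [0.6609 0.1878 0.1119] 0.1 0.08
hR [0.6603 0.1675 0.111 ] 0.0 0.0
top dist to plane mm [-3.7 -2.1 -2.4 -2.7 -1.9 -2.9] plane z at .63,.2: 0.09713280458543798
scene dist to plane mm [-2.2 -0.6 -1.2 -1.2 -0.4 -1.5] plane z at .63,.2: 0.09555970987161488
[ -0.70545541 -10.80177122   0.11169966] -3.6925717658203476
```

```bash
python3 - <<'E'
from tri import *
T=lambda l:np.array([((u+.5)/6-.5+165,(v+.5)/6-.5+110) for u,v in l])
S=lambda l:np.array([((u+.5)/5-.5+350,(v+.5)/5-.5+155) for u,v in l])
A=T([(94,166),(648,228),(88,476),(622,540),(340,224),(397,231),(457,237)]);B=S([(655,143),(224,297),(497,47),(453,199),(405,214),(360,233)])
for n,uv in(("top",A),("scene",B)):
    c=ctrl.camera_info(n);K,Tm=np.array(c["K"]),np.array(c["T"]); z=np.load(f"panel_{n}.npz")
    d=np.c_[(uv[:,0]-K[0,2])/K[0,0],(uv[:,1]-K[1,2])/K[1,1],np.ones(len(uv))]@Tm[:3,:3].T
    t=((z["c"]-Tm[:3,3])@z["n"])/(d@z["n"]); P=Tm[:3,3]+t[:,None]*d
    print(n,P.round(4).tolist()); print("mid UR LL",((P[1]+P[2])/2).round(4))
    im,dep=load(n); W=pts(n,dep)
    for box in ((0.35,.7,-.35,.35),(.5,.75,.05,.35),(.5,.75,-.35,-.05)):
        m=(W[...,0]>box[0])&(W[...,0]<box[1])&(W[...,1]>box[2])&(W[...,1]<box[3])&(abs(W[...,2])<.012)
        print(box,m.sum(),np.median(W[...,2][m]).round(4))
E
```

```text
top [[0.6763, 0.2915, 0.1186], [0.6646, 0.1018, 0.1189], [0.5794, 0.2978, 0.0669], [0.5669, 0.1086, 0.0668], [0.6618, 0.2071, 0.1138], [0.6604, 0.1876, 0.1137], [0.6594, 0.167, 0.1139]]
mid UR LL [0.622  0.1998 0.0929]
(0.35, 0.7, -0.35, 0.35) 38147 0.0003
(0.5, 0.75, 0.05, 0.35) 5928 -0.0001
(0.5, 0.75, -0.35, -0.05) 12167 0.0003
scene [[0.6794, 0.2906, 0.1185], [0.6658, 0.1018, 0.1178], [0.5816, 0.2987, 0.0666], [0.6639, 0.2075, 0.1132], [0.6613, 0.1873, 0.1125], [0.6615, 0.1662, 0.1134]]
mid UR LL [0.6237 0.2003 0.0922]
(0.35, 0.7, -0.35, 0.35) 30535 0.0001
(0.5, 0.75, 0.05, 0.35) 4675 -0.0001
(0.5, 0.75, -0.35, -0.05) 14050 -0.0001
```

```bash
cat >> h.py <<'E'
def frame(yaw,o):  # o origin, tilt 28
    t=np.radians(28); h=np.array([np.cos(yaw),np.sin(yaw),0]); e=np.array([0,0,1.])
    x=np.cos(t)*h+np.sin(t)*e; z=-np.sin(t)*h+np.cos(t)*e; y=np.cross(z,x)
    return np.c_[x,y,z],np.array(o,float)
SR,SF=frame(np.radians(-3.73),[.6267,.1897,.0950])  # SF: slot point on face
def slot(p): p=np.atleast_2d(p).astype(float)/1000; p=p-[0,0,.086]; return p@SR.T+SF
def lines(img,n,segs,b,s,col):
    u0,u1,v0,v1=b[:4]
    for p,q in segs:
        a=proj(n,[p,q]); a=(a-[u0,v0]+.5)*s
        cv2.line(img,tuple(a[0].round().astype(int).tolist()),tuple(a[1].round().astype(int).tolist()),col,1)
def rect(f,cx,cy,w,h,z):
    c=f([[cx-w/2,cy-h/2,z],[cx+w/2,cy-h/2,z],[cx+w/2,cy+h/2,z],[cx-w/2,cy+h/2,z]])
    return [(c[i],c[(i+1)%4]) for i in range(4)]
E
python3 - <<'E'
from h import *
for n,b in (("top",(165,295,110,215,6)),("scene",(350,500,155,270,5))):
    f=f"pics/ov_{n}.png"; im,d=load(n); crop(im,*b,f); g=cv2.imread(f)
    lines(g,n,rect(slot,-5,10,130,210,86),b,b[4],(0,0,255))
    lines(g,n,rect(slot,0,-65,32,22,120),b,b[4],(0,255,255))
    lines(g,n,rect(slot,0,12,12,26,116),b,b[4],(255,0,255))
    lines(g,n,rect(slot,0,0,17,52,86),b,b[4],(255,0,0))
    cv2.imwrite(f,g)
E
```

```text
(no output)
```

View pics/ov_top.png

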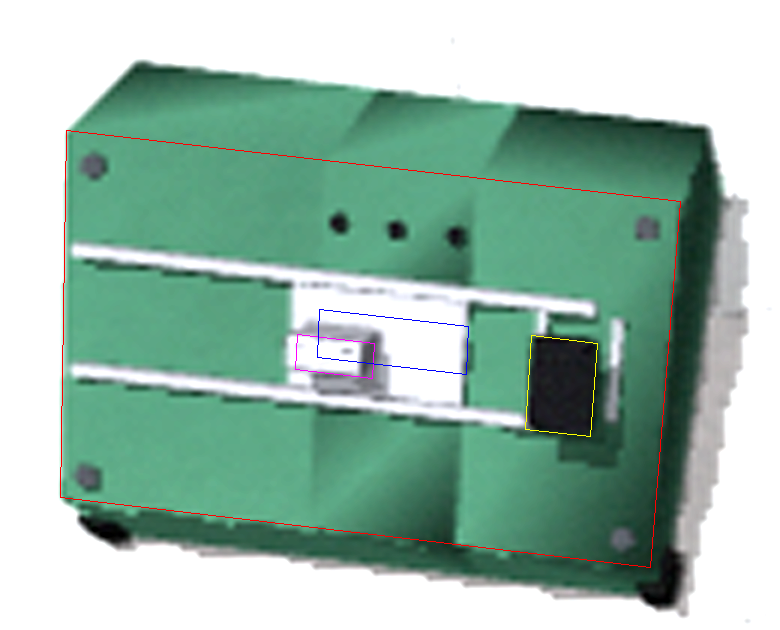

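View pics/ov_scene.png

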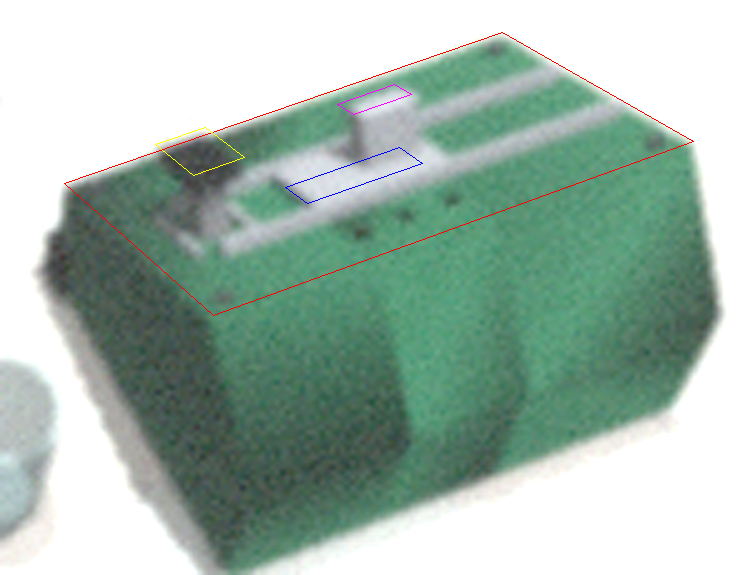

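```bash
python3 - <<'E'
from h import *
a,_=load("top"); b,_=load("scene")
crop(a,370,475,165,210,7,"pics/top_rack2.png",1.5)
crop(b,180,290,220,300,7,"pics/scene_rack2.png",2.2)
E
```

```text
(no output)
```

View pics/top_rack2.png

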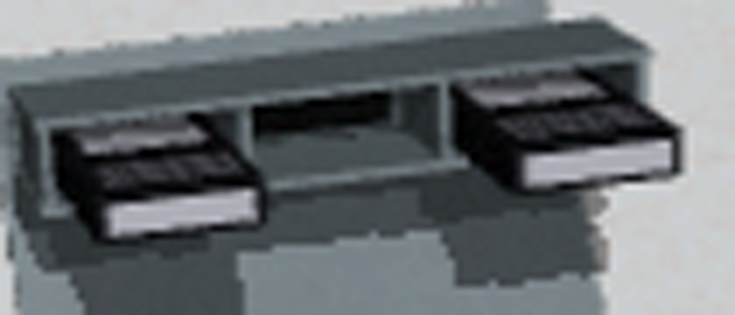

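View pics/scene_rack2.png

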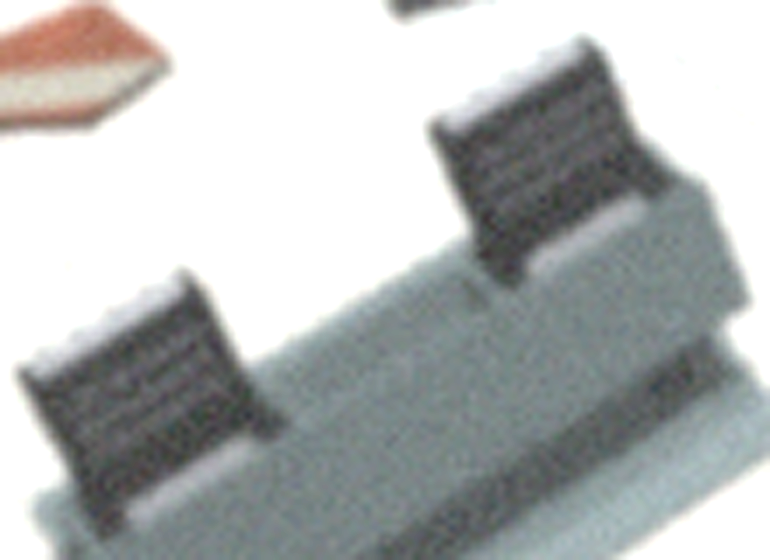

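```bash
python3 - <<'E'
from tri import *
A=np.array([(184,214),(601,163)]);B=np.array([(514,86),(104,325)])
A=(A+.5)/7-.5+[370,165];B=(B+.5)/7-.5+[180,220]
X,ea,eb=tri(A,B); print(X.round(4),ea,eb)
zt=.043+.084*np.cos(np.radians(28))
for n,uv in(("top",A),("scene",B)):
    c=ctrl.camera_info(n);K,T=np.array(c["K"]),np.array(c["T"])
    d=np.c_[(uv[:,0]-K[0,2])/K[0,0],(uv[:,1]-K[1,2])/K[1,1],np.ones(2)]@T[:3,:3].T
    P=T[:3,3]+d*((zt-T[2,3])/d[:,2])[:,None]; dd=P[0]-P[1]
    print(n,P.round(4),np.linalg.norm(dd),"yaw",np.degrees(np.arctan2(-dd[0],dd[1])),"mid",P.mean(0).round(4))
    im,dep=load(n);W=pts(n,dep)
    for u,v in uv.round().astype(int): print("depthpt",np.nanmedian(W[v-1:v+2,u-1:u+2].reshape(-1,3),axis=0).round(4))
E
```

```text
[[ 0.5811 -0.1502  0.1133]
 [ 0.6018 -0.2692  0.1153]] [0.25503829 0.11586398] [0.20633615 0.09920511]
top [[ 0.58   -0.15    0.1172]
 [ 0.6014 -0.2684  0.1172]] 0.12029569667906602 yaw 10.241224743843867 mid [ 0.5907 -0.2092  0.1172]
depthpt [ 0.5803 -0.1503  0.1172]
depthpt [ 0.6011 -0.268   0.1175]
scene [[ 0.5836 -0.1505  0.1172]
 [ 0.6029 -0.2694  0.1172]] 0.12046043511147132 yaw 9.203815817213476 mid [ 0.5932 -0.2099  0.1172]
depthpt [ 0.5851 -0.1506  0.1184]
depthpt [ 0.6016 -0.27    0.1168]
```

```bash
cat >> h.py <<'E'
FR,_=frame(np.radians(9.8),[0,0,0]); FO=np.array([.592,-.2095,.1172])-.084*FR[:,2]
def fp(p): return np.atleast_2d(p).astype(float)/1000@FR.T+FO
E
python3 - <<'E'
from h import *
print(FO)
for n,b in (("top",(370,475,165,210,7)),("scene",(180,290,220,300,7))):
    f=f"pics/ovr_{n}.png"; im,d=load(n); crop(im,*b,f,1.6); g=cv2.imread(f)
    for y in (-60,60):
        lines(g,n,rect(fp,0,y,15,50,84),b,7,(0,0,255)); lines(g,n,rect(fp,0,y,15,50,40),b,7,(0,0,255))
    lines(g,n,rect(fp,4.5,0,24,57,40),b,7,(0,255,255))
    lines(g,n,rect(fp,4.5,0,30,186,40),b,7,(255,0,0))
    cv2.imwrite(f,g)
E
```

```text
[ 0.63086016 -0.20278768  0.0430324 ]
```

View pics/ovr_top.png

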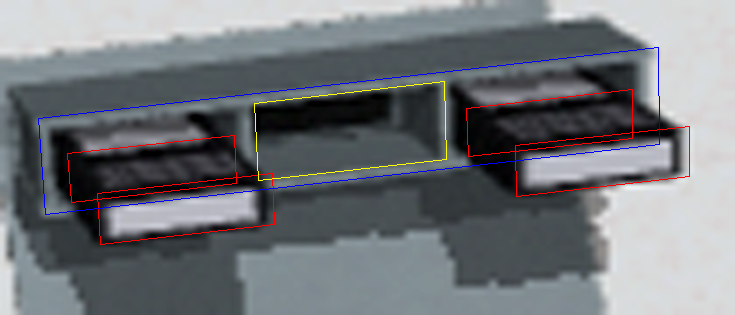

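View pics/ovr_scene.png

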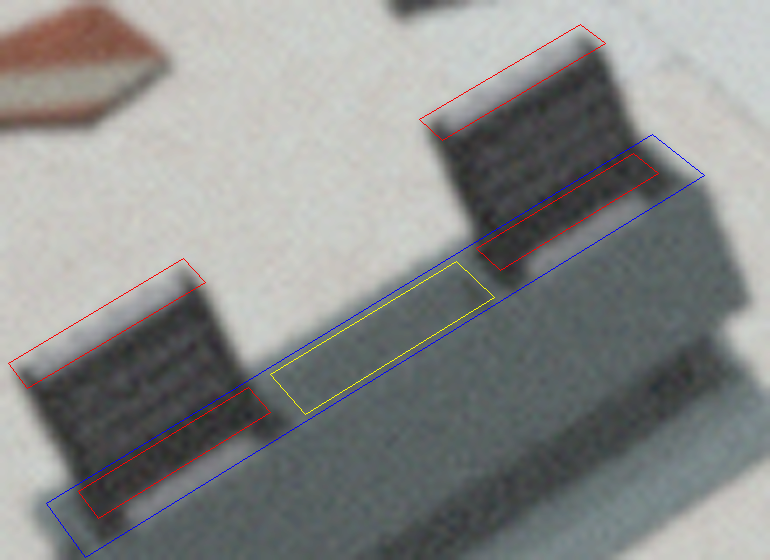

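```bash
python3 - <<'E'
from h import *
o=ctrl.get_obs(); print(R.from_rotvec(o["tool_rot"]).as_matrix().round(4)); print(SR.round(4)); print(FR.round(4))
E
```

```text
[[-8.000e-04  3.163e-01  9.487e-01]
 [-1.700e-03  9.487e-01 -3.163e-01]
 [-1.000e+00 -1.900e-03 -2.000e-04]]
[[ 0.8811  0.0651 -0.4685]
 [-0.0574  0.9979  0.0305]
 [ 0.4695  0.      0.8829]]
[[ 0.8701 -0.1702 -0.4626]
 [ 0.1503  0.9854 -0.0799]
 [ 0.4695  0.      0.8829]]
```

```bash
cat >> h.py <<'E'
FO=FO+np.array([0,.001,0])
def go(tgt,yaw=None):
    o=ctrl.get_obs(); M=R.from_rotvec(o["tool_rot"]).as_matrix(); d=M.T@(np.array(tgt)-o["tool_pos"])/.04
    s="t %.2f pos %s F %s op %.4f | shift %s"%(o["t"],np.round(o["tool_pos"],4),np.round(o["contact_force"],1),o["opening"],d.round(3))
    if yaw is not None:
        cur=np.degrees(np.arctan2(M[1,1],M[0,1]))-90; s+=" yaw now %.2f turn %.3f"%(cur,-(yaw-cur)/5)
    print(s)
E
python3 - <<'E'
from h import *
t=slot([0,12,116])[0]; print("tabtop",t,"pad",slot([0,-65,120])[0],"face",SF)
go(slot([0,-27,116])[0]+[.003,0,.06],-3.73)
E
```

```text
tabtop [0.61342635 0.20259082 0.12148843] pad [0.60654322 0.1258761  0.12502022] face [0.6267 0.1897 0.095 ]
t 0.10 pos [0.1974 0.5924 0.2302] F [-0.6 -0.   0.3] op 0.0855 | shift [ 1.227 -6.873 13.267] yaw now -18.44 turn -2.942
```

drive_tool:
  commands: "1 0 -0.86 1.66 -0.74; 1 0 -1.72 3.32 -1.47; 1 0 -2.58 4.98 -2.2; 1 0 -3.44 6.6 -2.94; 1 0 -4.0 7.7 -2.94; 1 0 -4.3 8.3 -2.94; 1 0 -4.3 8.3 -2.94; 1 0 -4.3 8.3 -2.94"
  newtons: 40

```text
t: 0.77
tool_pos: [0.4307, 0.352, 0.2309]
tool_rot: [0.051, 1.571, -0.051]
contact_force: [0.5, 1.3, -0.8]
opening: -0.0001
```

```bash
python3 - <<'E'
from h import *
go(slot([0,-27,116])[0]+[.003,0,.06],-3.73)
E
```

```text
t 0.77 pos [0.4307 0.352  0.2309] F [ 0.5  1.3 -0.8] op -0.0001 | shift [ 1.233 -4.399  4.878] yaw now -3.73 turn 0.000
```

drive_tool:
  commands: "1 0 -0.7 0.8 0; 1 0 -1.4 1.6 0; 1 0 -2.1 2.4 0; 1 0.2 -2.8 3.2 0; 1 0.4 -3.5 4 0; 1 0.8 -4.1 4.6 0; 1 1.2 -4.4 4.88 0; 1 1.23 -4.4 4.88 0"

```text
t: 1.43
tool_pos: [0.6131, 0.1616, 0.1773]
tool_rot: [0.053, 1.577, -0.057]
contact_force: [0.3, -0.2, -1.3]
opening: -0.0001
```

```bash
python3 - <<'E'
from h import *
go(slot([0,-27,116])[0]+[.003,0,-.012],-3.73)
for n in ("scene","top"):
    im,d=ctrl.get_image(n); np.savez(f"{n}1.npz",im=im,d=d)
    crop(im,*((330,510,90,240,4) if n=="scene" else (165,345,80,215,4)),f"pics/{n}_1.png")
E
```

```text
t 1.43 pos [0.6131 0.1616 0.1773] F [ 0.3 -0.2 -1.3] op -0.0001 | shift [1.694 0.056 0.027] yaw now -4.01 turn -0.056
```

View pics/scene_1.png

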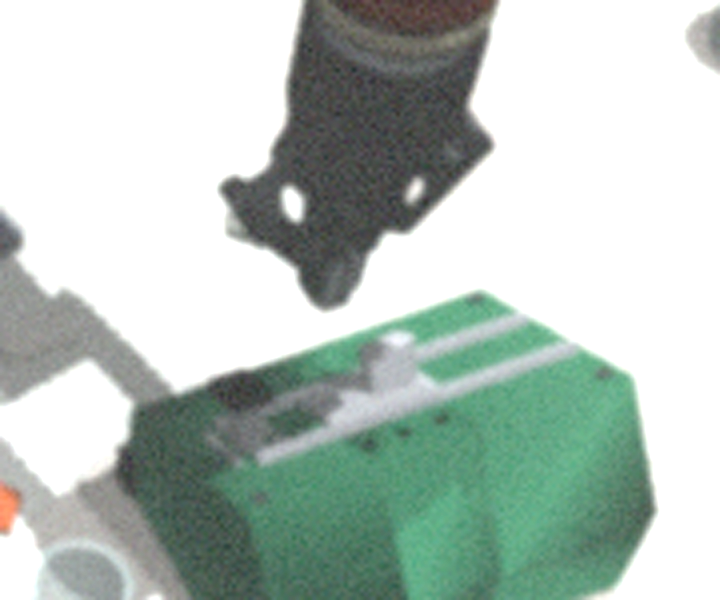

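View pics/top_1.png

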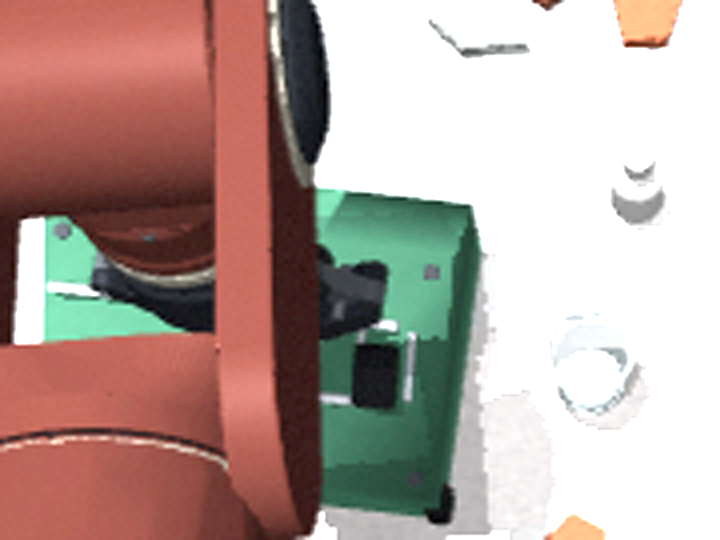

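```bash
python3 - <<'E'
from h import *
p=[.6131,.1616,.1773]; q=proj("scene",[p])[0]; print(q,(q-[330,90]+.5)*4)
_,d=load("scene",1); W=pts("scene",d)
for y in range(150,172,2):
  print(y,[ (u,W[y,u].round(3).tolist()) for u in range(402,422,3) if W[y,u,2]>.165][:7])
E
```

```text
[411.05078708 163.29971708] [326.2031483  295.19886833]
150 [(402, [0.624, 0.124, 0.245]), (405, [0.623, 0.131, 0.24]), (408, [0.619, 0.141, 0.232]), (411, [0.624, 0.144, 0.235]), (414, [0.624, 0.151, 0.231]), (417, [0.625, 0.156, 0.23]), (420, [0.626, 0.163, 0.227])]
152 [(402, [0.624, 0.124, 0.24]), (405, [0.624, 0.131, 0.236]), (408, [0.62, 0.142, 0.227]), (411, [0.624, 0.145, 0.229]), (414, [0.626, 0.15, 0.228]), (417, [0.626, 0.157, 0.225]), (420, [0.625, 0.165, 0.22])]
154 [(402, [0.623, 0.127, 0.232]), (405, [0.625, 0.132, 0.232]), (408, [0.623, 0.14, 0.226]), (411, [0.623, 0.146, 0.222]), (414, [0.627, 0.15, 0.224]), (417, [0.621, 0.163, 0.212]), (420, [0.625, 0.166, 0.213])]
156 [(402, [0.624, 0.126, 0.228]), (405, [0.624, 0.133, 0.225]), (408, [0.616, 0.147, 0.209]), (411, [0.62, 0.151, 0.211]), (414, [0.623, 0.155, 0.211]), (417, [0.625, 0.16, 0.211]), (420, [0.621, 0.171, 0.201])]
158 [(405, [0.611, 0.146, 0.198]), (408, [0.619, 0.145, 0.208]), (411, [0.619, 0.152, 0.204]), (414, [0.623, 0.156, 0.206]), (417, [0.625, 0.161, 0.205]), (420, [0.62, 0.173, 0.194])]
160 [(405, [0.611, 0.147, 0.192]), (408, [0.619, 0.146, 0.202]), (411, [0.62, 0.153, 0.199]), (414, [0.623, 0.157, 0.2]), (417, [0.625, 0.163, 0.199])]
162 [(405, [0.611, 0.148, 0.186]), (408, [0.62, 0.147, 0.196]), (411, [0.621, 0.153, 0.195]), (414, [0.624, 0.157, 0.195]), (417, [0.624, 0.165, 0.191])]
164 [(408, [0.619, 0.149, 0.189]), (411, [0.623, 0.153, 0.191]), (414, [0.624, 0.159, 0.189]), (417, [0.625, 0.165, 0.186])]
166 [(411, [0.623, 0.154, 0.185]), (414, [0.624, 0.16, 0.182])]
168 []
170 []
```

drive_tool:
  commands: "1 0.3 0.05 0.03 0; 1 0.6 0.05 0.03 0; 1 0.9 0.05 0.03 0; 1 1.2 0.05 0.03 0; 1 1.5 0.05 0.03 0; 1 1.7 0.05 0.03 0; 1 1.7 0.05 0.03 0"

```text
t: 2.12
tool_pos: [0.6126, 0.1673, 0.1108]
tool_rot: [0.05, 1.575, -0.052]
contact_force: [0.8, 0.1, -0.7]
opening: -0.0004
```

drive_tool:
  commands: "1 0.03 0.2 0 0; 1 0.03 0.4 0 0; 1 0.03 0.65 0 0; 1 0.03 0.9 0 0; 1 0.03 1.15 0 0; 1 0.03 1.4 0 0; 1 0.03 1.6 0 0; 1 0.03 1.8 0 0"

```text
t: 2.78
tool_pos: [0.6195, 0.2404, 0.1133]
tool_rot: [0.051, 1.569, -0.051]
contact_force: [0.2, -1.9, -0.3]
opening: -0.0004
```

drive_tool:
  commands: "1 0 0.1 0 0; 1 0 0.15 0 0; 1 0 0.2 0 0; 1 0 0.25 0 0; 1 0 0.25 0 0"

```text
t: 3.2
tool_pos: [0.62, 0.2468, 0.1131]
tool_rot: [0.048, 1.571, -0.055]
contact_force: [-0.8, -8.9, 2.6]
opening: -0.0
```

```bash
python3 - <<'E'
from h import *
o=ctrl.get_obs();print(o["t"],o["tool_pos"].round(4),o["contact_force"].round(1))
for n in ("scene","top"):
    im,d=ctrl.get_image(n); np.savez(f"{n}2.npz",im=im,d=d)
    crop(im,*((330,510,120,240,4) if n=="scene" else (165,345,80,215,4)),f"pics/{n}_2.png")
E
```

```text
3.2 [0.62   0.2468 0.1131] [-0.8 -8.9  2.6]
```

View pics/scene_2.png

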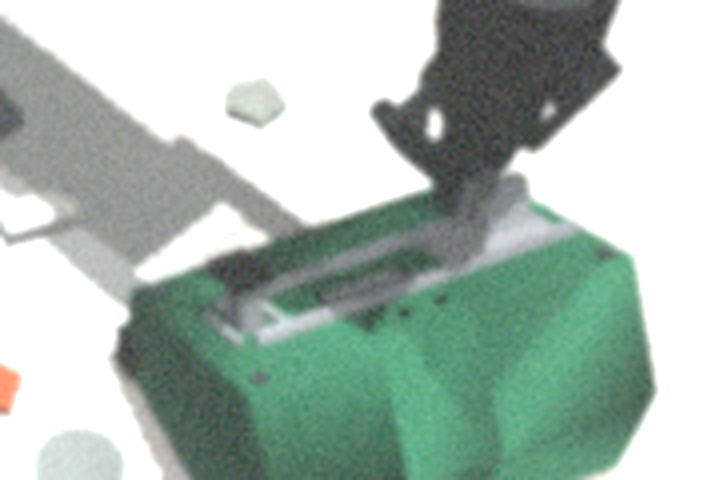

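drive_tool:
  commands: "1 0 -0.1 0 0; 1 -0.4 -0.2 0 0; 1 -1 -0.4 0 0; 1 -1 -1 -0.2 0; 1 -1 -1.6 -0.2 0; 1 -1 -2.2 -0.2 0; 1 -1 -2.8 -0.2 0; 1 -1 -2.9 -0.2 0"

```text
t: 3.97
tool_pos: [0.6042, 0.1314, 0.1531]
tool_rot: [0.054, 1.57, -0.054]
contact_force: [0.0, 0.4, 0.2]
opening: 0.0003
```

```bash
python3 - <<'E'
from h import *
go(slot([0,-65,120])[0]+[0,0,.004],-3.73)
E
```

```text
t 3.97 pos [0.6042 0.1314 0.1531] F [0.  0.4 0.2] op 0.0003 | shift [ 0.602 -0.133  0.067] yaw now -3.91 turn -0.036
```

drive_tool:
  commands: "1 0.2 -0.13 -0.16 0; 1 0.4 -0.13 -0.16 0; 1 0.5 -0.13 -0.16 0; 1 0.6 -0.13 -0.16 0; 1 0.6 -0.13 -0.16 0"

```text
t: 4.38
tool_pos: [0.5967, 0.13, 0.127]
tool_rot: [0.05, 1.573, -0.05]
contact_force: [-0.6, -1.1, 0.1]
opening: 0.0001
```

```bash
python3 - <<'E'
from h import *
go(slot([0,-65,120])[0]+[-.009,0,0],-3.73)
im,d=ctrl.get_image("scene"); crop(im,330,510,100,240,4,"pics/s3.png")
E
```

```text
t 4.38 pos [0.5967 0.13   0.127 ] F [-0.6 -1.1  0.1] op 0.0001 | shift [ 0.051 -0.102  0.029] yaw now -3.67 turn 0.011
```

View pics/s3.png

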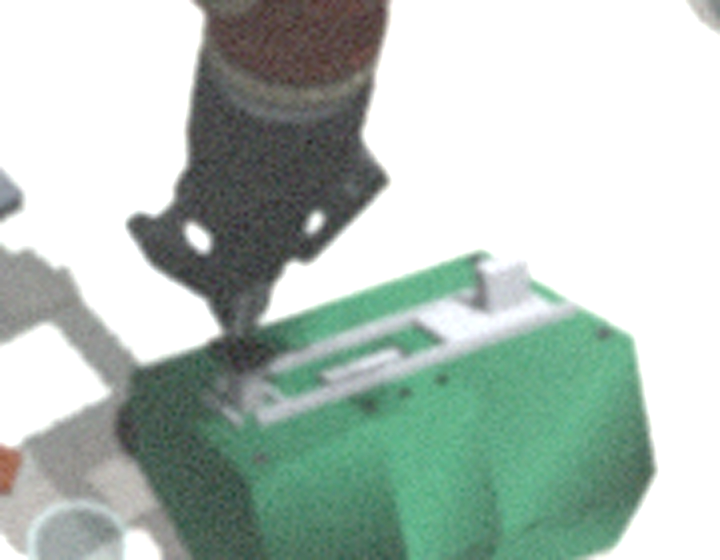

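drive_tool:
  commands: "1 0.05 -0.08 0.02 0; 1 0.12 -0.08 0.06 0; 1 0.2 -0.08 0.1 0; 1 0.28 -0.08 0.14 0; 1 0.36 -0.08 0.18 0; 1 0.44 -0.08 0.23 0; 1 0.48 -0.08 0.25 0; 1 0.48 -0.08 0.25 0"

```text
t: 5.1
tool_pos: [0.6075, 0.1255, 0.1111]
tool_rot: [0.051, 1.571, -0.051]
contact_force: [-5.1, 0.2, 7.5]
opening: 0.0
```

drive_tool:
  commands: "1 0.08 0 0.04 0; 1 0.16 0 0.08 0; 1 0.22 0 0.11 0; 1 0.28 0 0.14 0; 1 0.28 0 0.14 0; 1 0.28 0 0.14 0"

```text
t: 5.6
tool_pos: [0.6124, 0.1252, 0.1021]
tool_rot: [0.051, 1.574, -0.051]
contact_force: [-13.6, -1.5, 18.4]
opening: 0.0003
```

drive_tool:
  commands: "1 0.06 0 0.03 0; 1 0.06 0 0.03 0; 1 0.06 0 0.03 0"

```text
t: 5.85
tool_pos: [0.6127, 0.1253, 0.1019]
tool_rot: [0.051, 1.577, -0.051]
contact_force: [-22.8, -1.2, 29.8]
opening: 0.0002
```

drive_tool:
  commands: "1 -0.2 0 -0.1 0; 1 -0.5 0 -0.25 0; 1 -0.9 0 -0.45 0; 1 -1.5 0 -0.6 0; 1 -2.3 0 -0.6 0; 1 -2.5 0 -0.6 0; 1 -2.5 0 -0.6 0"

```text
t: 6.43
tool_pos: [0.5927, 0.1267, 0.2005]
tool_rot: [0.052, 1.562, -0.05]
contact_force: [0.3, 0.9, 0.4]
opening: 0.0
```

```bash
python3 - <<'E'
from h import *
go(slot([0,0,130])[0]+[0,0,.05],-3.73)
for n in ("scene","top"):
    im,d=ctrl.get_image(n); np.savez(f"{n}3.npz",im=im,d=d)
im,d=load("scene",3); crop(im,330,510,100,240,4,"pics/s4.png")
E
```

```text
t 6.43 pos [0.5927 0.1267 0.2005] F [0.3 0.9 0.4] op 0.0000 | shift [0.421 1.626 0.225] yaw now -3.74 turn -0.002
```

View pics/s4.png

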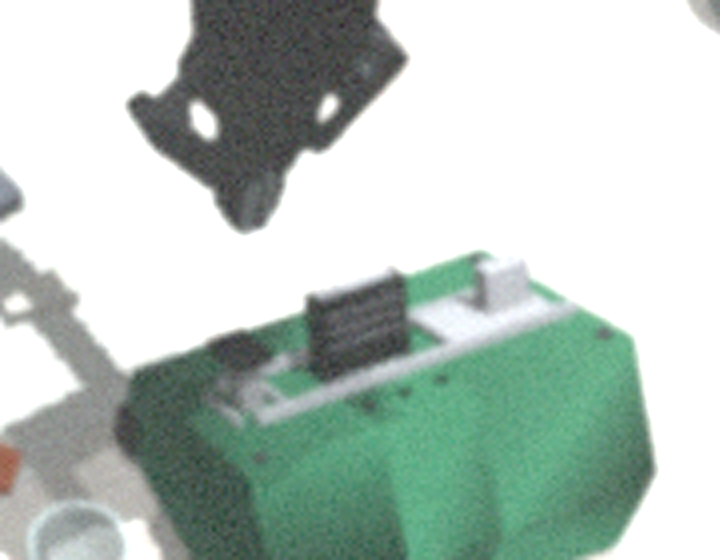

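```bash
cat >> h.py <<'E'
Hs=np.array([np.cos(np.radians(-3.73)),np.sin(np.radians(-3.73)),0])
Hf=np.array([np.cos(np.radians(9.8)),np.sin(np.radians(9.8)),0])
E
python3 - <<'E'
from h import *
t=SF+Hs*-.0184; t[2]=.165; print(t)
go(t,-3.73)
# measure cartridge top now
for n,b in (("top",(205,245,120,160,12)),("scene",(395,445,155,200,12))):
    im,d=load(n,3); f=f"pics/c3_{n}.png"; crop(im,*b,f); g=cv2.imread(f)
    lines(g,n,rect(slot,0,0,15,50,130),b,12,(0,0,255)); lines(g,n,rect(slot,0,0,15,50,86),b,12,(0,255,255)); cv2.imwrite(f,g)
E
```

```text
[0.60833898 0.19089701 0.165     ]
t 6.53 pos [0.5903 0.1264 0.1956] F [ 0.2 -1.  -0.8] op -0.0002 | shift [0.766 1.638 0.344] yaw now -3.75 turn -0.003
```

View pics/c3_scene.png

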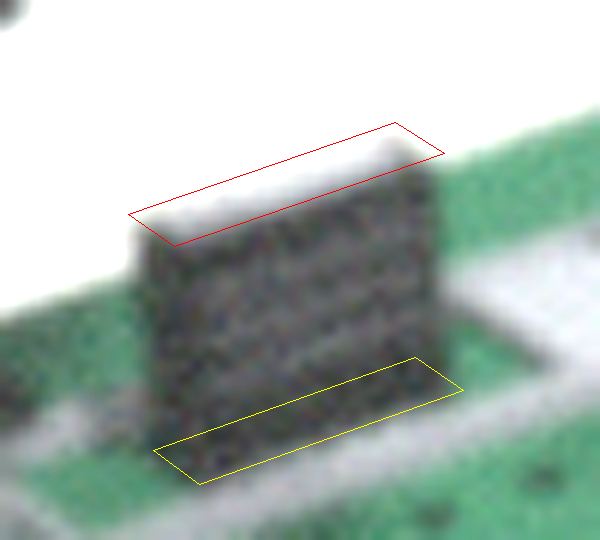

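View pics/c3_top.png

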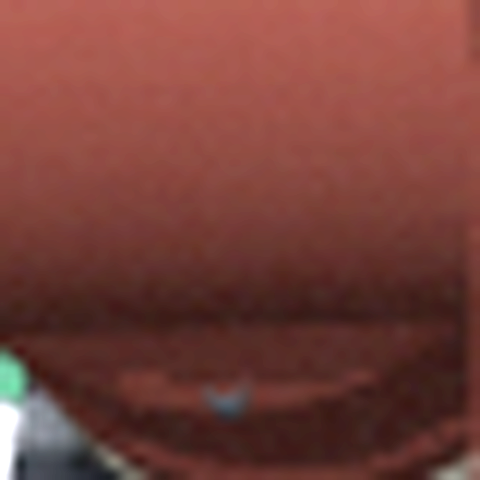

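drive_tool:
  commands: "-0.46 0 0.4 0.1 0; -0.46 0 0.8 0.2 0; -0.46 0 1.2 0.34 0; -0.46 0.2 1.6 0.34 0; -0.46 0.5 1.64 0.34 0; -0.46 0.76 1.64 0.34 0; -0.46 0.76 1.64 0.34 0"
  newtons: 80

```text
t: 7.12
tool_pos: [0.6054, 0.1907, 0.1604]
tool_rot: [0.049, 1.578, -0.052]
contact_force: [-0.6, -0.4, -0.0]
opening: 0.0622
```

```bash
python3 - <<'E'
from h import *
t=SF+Hs*-.0184; t[2]=.1275
go(t,-3.73)
im,d=ctrl.get_image("scene"); crop(im,370,470,120,210,7,"pics/s5.png")
E
```

```text
t 7.12 pos [0.6054 0.1907 0.1604] F [-0.6 -0.4 -0. ] op 0.0622 | shift [0.821 0.012 0.08 ] yaw now -3.70 turn 0.006
```

View pics/s5.png

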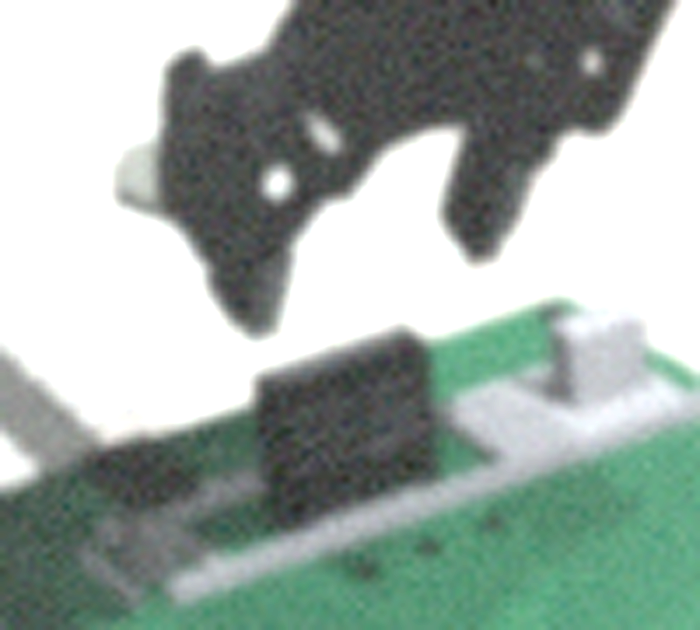

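drive_tool:
  commands: "-0.46 0.3 0.01 0.08 0; -0.46 0.6 0.01 0.08 0; -0.46 0.8 0.01 0.08 0; -0.46 0.88 0.01 0.08 0; -0.46 0.88 0.01 0.08 0"

```text
t: 7.58
tool_pos: [0.6103, 0.1907, 0.1286]
tool_rot: [0.051, 1.573, -0.052]
contact_force: [0.0, 0.0, 0.5]
opening: 0.0623
```

```bash
python3 - <<'E'
from h import *
t=SF+Hs*-.0184; t[2]=.125
go(t,-3.73)
im,d=ctrl.get_image("scene"); crop(im,370,470,120,210,7,"pics/s6.png")
E
```

```text
t 7.58 pos [0.6103 0.1907 0.1286] F [0.  0.  0.5] op 0.0623 | shift [ 0.089  0.001 -0.049] yaw now -3.76 turn -0.007
```

View pics/s6.png

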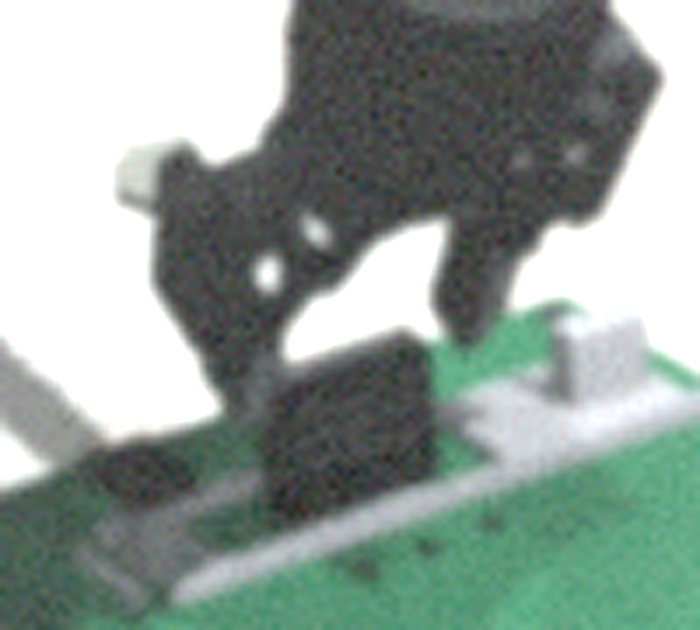

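drive_tool:
  commands: "-0.46 0.08 0 -0.04 0; -0.2 0.08 0 -0.04 0; 0.3 0.08 0 -0.04 0; 0.3 0.08 0 -0.04 0; 0.3 0.08 0 -0.04 0; 0.3 0.08 0 -0.04 0; 0.3 0.08 0 -0.04 0"
  newtons: 80

```text
t: 8.22
tool_pos: [0.6098, 0.1914, 0.1282]
tool_rot: [0.051, 1.57, -0.051]
contact_force: [-2.7, -1.3, 5.8]
opening: 0.0462
```

```bash
python3 - <<'E'
from h import *
go(SF+Hs*-.0184,-3.73)
im,d=ctrl.get_image("scene"); crop(im,370,470,120,210,7,"pics/s7.png")
E
```

```text
t 8.22 pos [0.6098 0.1914 0.1282] F [-2.7 -1.3  5.8] op 0.0462 | shift [ 0.829 -0.016 -0.037] yaw now -3.73 turn -0.000
```

View pics/s7.png

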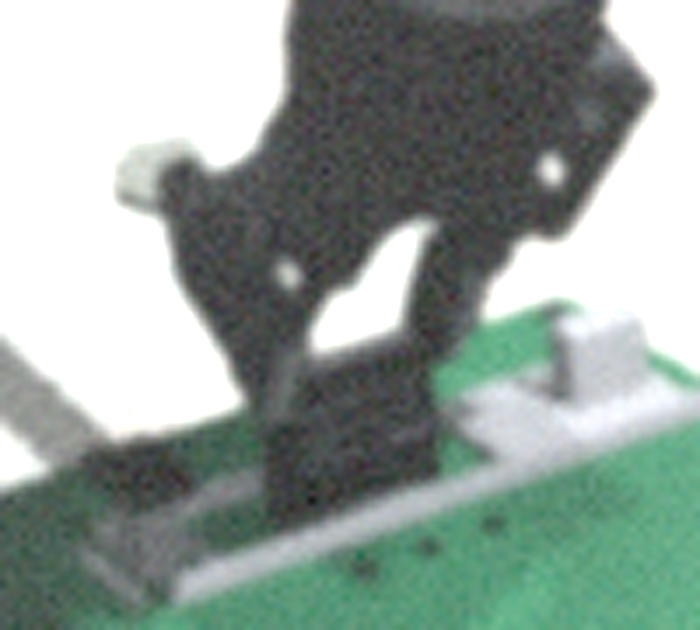

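drive_tool:
  commands: "0.3 -0.04 0 -0.02 0; 0.3 -0.09 0 -0.05 0; 0.3 -0.18 0 -0.09 0; 0.3 -0.26 0 -0.14 0; 0.3 -0.35 0 -0.19 0; 0.3 -0.44 0 -0.23 0; 0.3 -0.44 0 -0.23 0"

```text
t: 8.85
tool_pos: [0.6005, 0.1921, 0.1459]
tool_rot: [0.051, 1.569, -0.051]
contact_force: [0.3, -0.3, -0.4]
opening: 0.0461
```

```bash
python3 - <<'E'
from h import *
go(SF+Hs*-.0184,-3.73)
im,d=ctrl.get_image("scene"); crop(im,370,470,120,210,7,"pics/s8.png")
E
```

```text
t 8.85 pos [0.6005 0.1921 0.1459] F [ 0.3 -0.3 -0.4] op 0.0461 | shift [ 1.273 -0.019  0.196] yaw now -3.73 turn 0.000
```

View pics/s8.png

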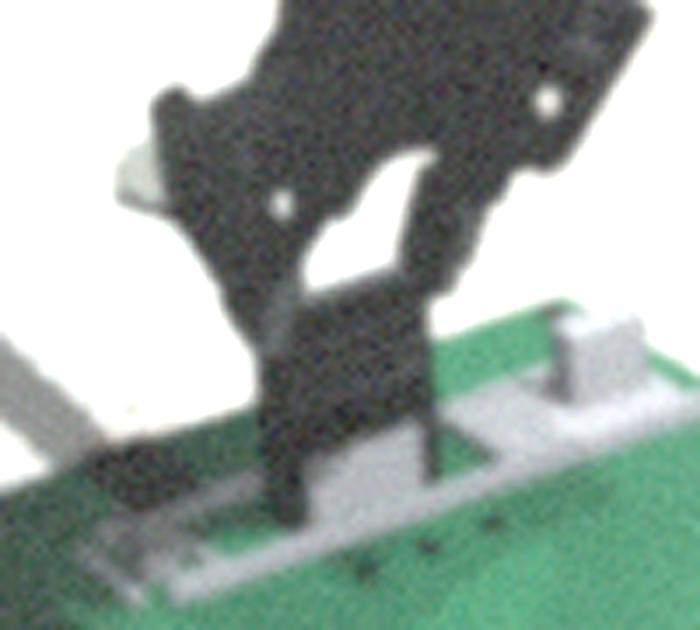

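drive_tool:
  commands: "0.3 -0.1 0 -0.05 0; 0.3 -0.2 0 -0.11 0; 0.3 -0.3 0 -0.16 0; 0.3 -0.41 0 -0.22 0; 0.3 -0.53 0 -0.28 0; 0.3 -0.65 0 -0.345 0; 0.3 -0.77 0 -0.41 0; 0.3 -0.77 0 -0.41 0"

```text
t: 9.57
tool_pos: [0.5843, 0.1933, 0.1773]
tool_rot: [0.051, 1.568, -0.051]
contact_force: [-0.4, 0.0, -1.0]
opening: 0.046
```

```bash
python3 - <<'E'
from h import *
go(SF+Hs*-.0184,-3.73)
im,d=ctrl.get_image("scene"); np.savez("scene8.npz",im=im,d=d); crop(im,370,470,100,200,6,"pics/s9.png")
E
```

```text
t 9.57 pos [0.5843 0.1933 0.1773] F [-0.4  0.  -1. ] op 0.0460 | shift [ 2.059 -0.021  0.6  ] yaw now -3.72 turn 0.002
```

View pics/s9.png

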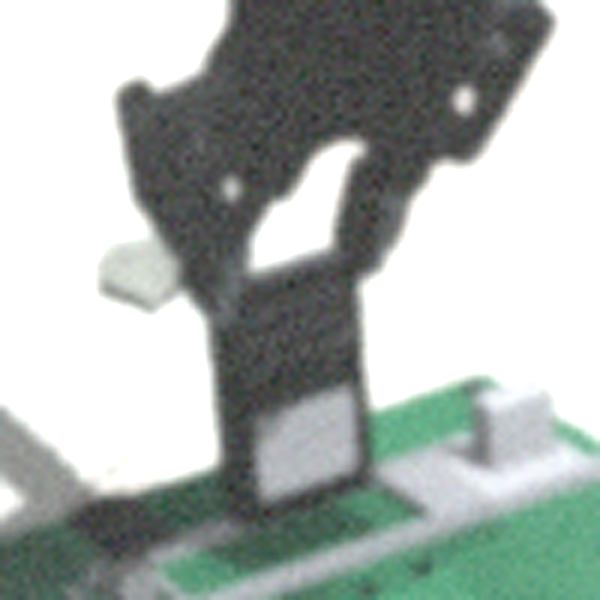

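```bash
cat >> h.py <<'E'
# offset TCP->cartridge bottom centre, in tilt-frame axes (yaw frame)
OFF=SR.T@(slot([0,0,46])[0]-np.array([.6098,.1914,.1282]))
def tcp_for(p): return fp(p)[0]-FR@OFF
E
python3 - <<'E'
from h import *
print("OFF mm",OFF*1000, "cart bottom in slot now", 86+1000*(SR.T@(ctrl.get_obs()["tool_pos"]+SR@OFF-SF)))
go(tcp_for([4,0,60]),9.8); print(tcp_for([4,0,60]),tcp_for([4,0,5]), fp([0,0,0]))
E
```

```text
OFF mm [ -0.59860258  -0.59697264 -77.28304304] cart bottom in slot now [ 86.22095469  86.08859128 100.81472101]
t 9.62 pos [0.5843 0.1931 0.1767] F [-0.2 -0.3 -0.5] op 0.0463 | shift [  0.254 -10.116   0.331] yaw now -3.73 turn -2.706
[ 0.57124961 -0.2114784   0.16640505] [ 0.59669377 -0.20708343  0.11784293] [[ 0.63086016 -0.20178768  0.0430324 ]]
```

drive_tool:
  commands: "0.3 -0.15 0 0 0; 0.3 -0.4 0 0 0; 0.3 -0.7 0 0 0; 0.3 -1 0 0 0; 0.3 -1.3 0 0 0; 0.3 -1.5 0 0 0; 0.3 -1.5 0 0 0"

```text
t: 10.2
tool_pos: [0.5857, 0.1933, 0.2395]
tool_rot: [0.052, 1.565, -0.05]
contact_force: [-0.0, 0.3, -1.2]
opening: 0.046
```

```bash
python3 - <<'E'
from h import *
go(tcp_for([4,0,60]),9.8)
E
```

```text
t 10.20 pos [0.5857 0.1933 0.2395] F [-0.   0.3 -1.2] op 0.0460 | shift [  1.815 -10.124   0.29 ] yaw now -3.74 turn -2.708
```

drive_tool:
  commands: "0.3 0 -0.15 0 0; 0.3 0 -0.4 0 -0.2; 0.3 0 -0.8 0.02 -0.5; 0.3 0 -1.3 0.05 -0.8; 0.3 0 -1.8 0.05 -1.1; 0.3 0 -2.3 0.05 -1.4; 0.3 0 -2.8 0.1 -1.7; 0.3 0 -3.3 0.1 -2"

```text
t: 10.87
tool_pos: [0.5788, 0.0597, 0.2344]
tool_rot: [-0.087, 1.571, 0.087]
contact_force: [0.2, 0.2, -0.8]
opening: 0.0459
```

```bash
python3 - <<'E'
from h import *
go(tcp_for([4,0,60])+[0,0,.05],9.8)
E
```

```text
t 10.87 pos [0.5788 0.0597 0.2344] F [ 0.2  0.2 -0.8] op 0.0459 | shift [ 0.453 -6.716 -0.935] yaw now 6.33 turn -0.694
```

drive_tool:
  commands: "0.3 0 -0.5 -0.1 -0.2; 0.3 0 -1.1 -0.2 -0.4; 0.3 0 -1.7 -0.3 -0.6; 0.3 0 -2.3 -0.4 -0.7; 0.3 0 -2.9 -0.5 -0.7; 0.3 0 -3.5 -0.55 -0.7; 0.3 0 -4.1 -0.6 -0.7; 0.3 0 -4.6 -0.65 -0.7"

```text
t: 11.53
tool_pos: [0.5728, -0.1265, 0.2344]
tool_rot: [-0.133, 1.569, 0.133]
contact_force: [0.6, 0.5, -2.0]
opening: 0.0464
```

```bash
python3 - <<'E'
from h import *
go(tcp_for([4,0,60])+[0,0,.05],9.8)
E
```

```text
t 11.53 pos [ 0.5728 -0.1265  0.2344] F [ 0.6  0.5 -2. ] op 0.0464 | shift [ 0.45  -2.087 -0.396] yaw now 9.71 turn -0.017
```

drive_tool:
  commands: "0.3 0 -0.5 -0.1 0; 0.3 0 -1 -0.2 0; 0.3 0 -1.4 -0.3 0; 0.3 0 -1.75 -0.36 0; 0.3 0 -2 -0.4 0; 0.3 0 -2.09 -0.4 0; 0.3 0 -2.09 -0.4 0; 0.3 0 -2.09 -0.4 0"

```text
t: 12.2
tool_pos: [0.5722, -0.2094, 0.2355]
tool_rot: [-0.133, 1.567, 0.135]
contact_force: [0.6, -0.4, -1.9]
opening: 0.0462
```

```bash
python3 - <<'E'
from h import *
go(tcp_for([4,0,60])+[0,0,.05],9.8)
for n in ("scene","top"):
    im,d=ctrl.get_image(n); np.savez(f"{n}9.npz",im=im,d=d)
tp=ctrl.get_obs()["tool_pos"]; o=tp+FR@OFF
cf=lambda p: np.atleast_2d(p).astype(float)/1000@FR.T+o
for n,b in (("scene",(190,310,150,290,4)),("top",(360,480,80,210,4))):
    im,d=load(n,9); f=f"pics/{n}_9.png"; crop(im,*b,f); g=cv2.imread(f)
    lines(g,n,rect(cf,0,0,15,50,84),b,4,(0,0,255)); lines(g,n,rect(cf,0,0,15,50,0),b,4,(0,0,255)); lines(g,n,rect(fp,4.5,0,24,57,40),b,4,(0,255,255)); cv2.imwrite(f,g)
E
```

```text
t 12.20 pos [ 0.5722 -0.2094  0.2355] F [ 0.6 -0.4 -1.9] op 0.0462 | shift [ 0.476 -0.048 -0.031] yaw now 9.78 turn -0.005
```

View pics/scene_9.png

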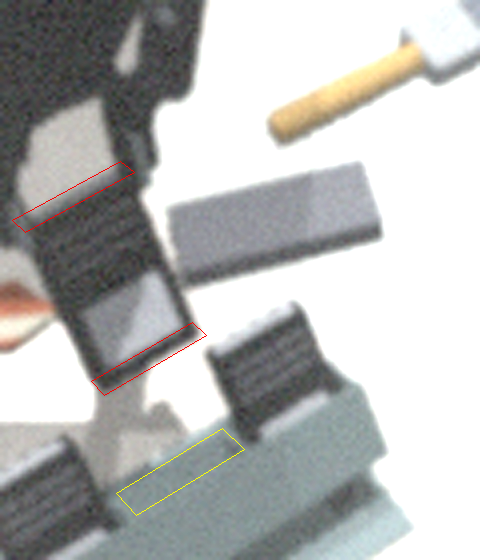

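View pics/top_9.png

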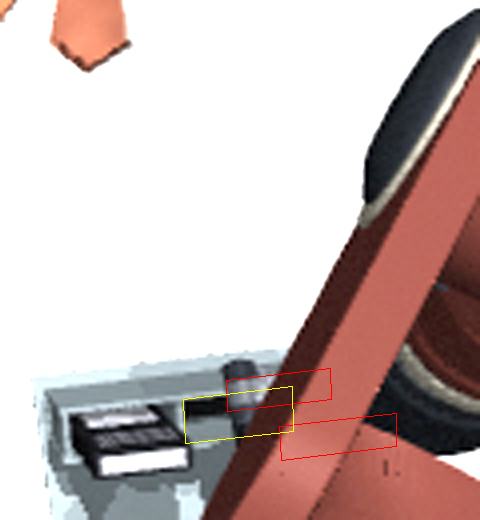

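```bash
cat > face.py <<'E'
from h import *
import sys
def face(i,o,lab=""):
    im,d=load("scene",i); W=pts("scene",d); L=(W-o)@FR*1000  # coords in cartridge model frame
    m=(abs(L[...,0]-7.5)<10)&(abs(L[...,1])<22)&(L[...,2]>4)&(L[...,2]<66)
    P=L[m]; 
    for _ in range(4):
        A=np.c_[P[:,1:],np.ones(len(P))]; c,_,_,_=np.linalg.lstsq(A,P[:,0],rcond=None); r=P[:,0]-A@c; P=P[abs(r)<2.5*np.std(r)+.3]
    print(lab,"n",len(P),"x at z0: %.2f  at z84: %.2f slope z %.3f slope y %.3f rms %.2f"%(c[2],c[2]+84*c[1],c[1],c[0],np.std(r)))
    m=(abs(L[...,0]-7.5)<12)&(abs(L[...,1])<40)&(L[...,2]>-8)&(L[...,2]<60); Q=L[m]; print(" y range",np.percentile(Q[:,1],[1,99]).round(1),"z min",np.percentile(Q[:,2],[.5,2]).round(1))
if __name__=="__main__":
    face(9,np.array([.5722,-.2094,.2355])+FR@OFF,"held")
    for y in(60,-60): 
        im=None
        o=fp([0,y,0])[0]
        _,d=load("scene",9); W=pts("scene",d); L=(W-o)@FR*1000
        m=(abs(L[...,0]-7.5)<8)&(abs(L[...,1])<21)&(L[...,2]>46)&(L[...,2]<80); P=L[m]; A=np.c_[P[:,1:],np.ones(len(P))]; c=np.linalg.lstsq(A,P[:,0],rcond=None)[0]; print("filed",y,len(P),c, "x at z60",c[2]+60*c[1])
        m=(abs(L[...,0]-7.5)<6)&(abs(L[...,1])<40)&(L[...,2]>50)&(L[...,2]<80); print(np.percentile(L[m][:,1],[1,99]))
E
python3 face.py
```

```text
held n 856 x at z0: 7.52  at z84: 8.24 slope z 0.009 slope y -0.001 rms 1.18
 y range [-25.8  23.4] z min [0.7 1.8]
filed 60 344 [0.00750254 0.01209816 7.43176193] x at z60 8.157651582340447
[-26.6046919  22.5226773]
filed -60 394 [-8.90486775e-03 -1.28123614e-03  8.43327087e+00] x at z60 8.356396704663405
[-26.11389386  22.6537042 ]
```

```bash
python3 - <<'E'
from h import *
go(tcp_for([4.5,-.5,60]),9.8)
E
```

```text
t 12.30 pos [ 0.5723 -0.209   0.2356] F [ 1.  -0.6 -2.1] op 0.0463 | shift [ 1.725 -0.069 -0.025] yaw now 9.82 turn 0.004
```

drive_tool:
  commands: "0.3 0.2 -0.07 -0.02 0; 0.3 0.5 -0.07 -0.02 0; 0.3 0.8 -0.07 -0.02 0; 0.3 1.1 -0.07 -0.02 0; 0.3 1.4 -0.07 -0.02 0; 0.3 1.6 -0.07 -0.02 0; 0.3 1.7 -0.07 -0.02 0; 0.3 1.7 -0.07 -0.02 0"

```text
t: 12.97
tool_pos: [0.5711, -0.2123, 0.1657]
tool_rot: [-0.133, 1.569, 0.135]
contact_force: [0.1, -0.4, -1.5]
opening: 0.0458
```

```bash
python3 - <<'E'
from h import *
go(tcp_for([4.5,-.5,44]),9.8)
for n in ("scene","top"):
    im,d=ctrl.get_image(n); np.savez(f"{n}10.npz",im=im,d=d)
o=ctrl.get_obs()["tool_pos"]+FR@OFF; print("cart in fp",1000*FR.T@(o-FO))
from face import face; face(10,o)
im,d=load("scene",10); crop(im,180,300,180,300,6,"pics/s11.png")
E
```

```text
t 12.97 pos [ 0.5711 -0.2123  0.1657] F [ 0.1 -0.4 -1.5] op 0.0458 | shift [0.33  0.007 0.208] yaw now 9.76 turn -0.007
cart in fp [ 5.21808368 -1.48519971 61.09158984]
 n 733 x at z0: 5.67  at z84: 6.44 slope z 0.009 slope y 0.009 rms 1.30
 y range [-38.5  39. ] z min [-6.6 -1.7]
```

View pics/s11.png

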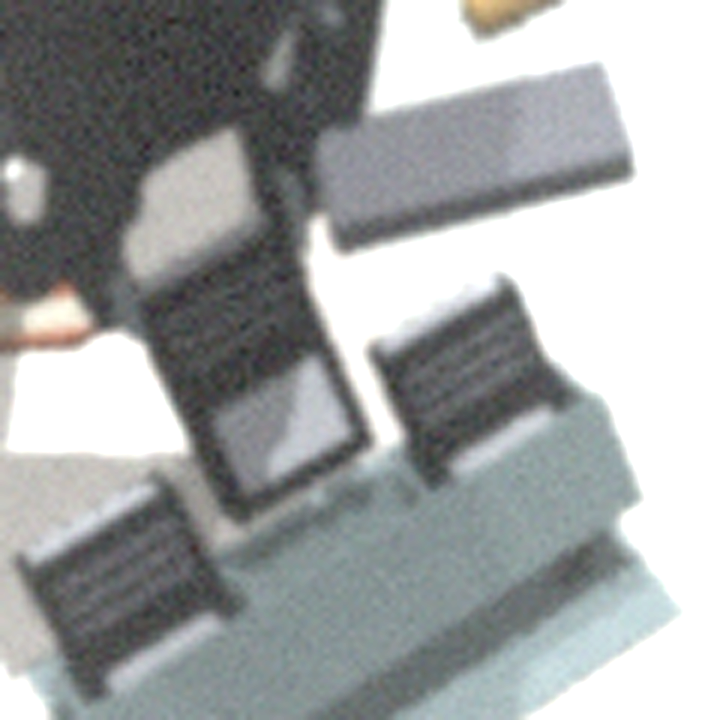

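drive_tool:
  commands: "0.3 0.1 0.02 0.22 0; 0.3 0.2 0.02 0.22 0; 0.3 0.3 0.02 0.24 0; 0.3 0.3 0.02 0.24 0; 0.3 0.3 0.02 0.24 0"

```text
t: 13.48
tool_pos: [0.581, -0.2101, 0.1551]
tool_rot: [-0.134, 1.568, 0.134]
contact_force: [0.2, -0.9, -1.3]
opening: 0.0458
```

```bash
cat > chk.py <<'E'
from h import *
import sys
i=int(sys.argv[1]); im,d=ctrl.get_image("scene"); np.savez(f"scene{i}.npz",im=im,d=d)
ob=ctrl.get_obs(); o=ob["tool_pos"]+FR@OFF; print(ob["t"],"F",ob["contact_force"].round(1),"cart in fp",(1000*FR.T@(o-FO)).round(2))
W=pts("scene",d); L=(W-FO)@FR*1000
z0=max(1000*(FR.T@(o-FO))[2],40)
for nm,y0,za,zb in (("held",0,max(z0+3,43),z0+48),("a",60,46,80),("b",-60,46,80)):
    m=(L[...,0]>-4)&(L[...,0]<18)&(abs(L[...,1]-y0)<20)&(L[...,2]>za)&(L[...,2]<zb); P=L[m]
    for _ in range(4):
        c=np.linalg.lstsq(np.c_[P[:,2],np.ones(len(P))],P[:,0],rcond=None)[0]; r=P[:,0]-P[:,2]*c[0]-c[1]; P=P[abs(r)<2.5*np.std(r)+.2]
    zm=(za+zb)/2
    q=(L[...,0]>2)&(L[...,0]<14)&(abs(L[...,1]-y0)<34)&(L[...,2]>za+8)&(L[...,2]<zb-8)
    print(nm,len(P),"far-face x at z=%.0f: %.2f slope %.3f"%(zm,c[0]*zm+c[1],c[0]),"y",(np.percentile(L[q][:,1],[2,98])-y0).round(1))
crop(im,180,300,180,300,6,f"pics/chk{i}.png")
E
python3 chk.py 11; python3 - <<'E'
from h import *
go(tcp_for([5.5,0,25]),9.8)
E
```

```text
13.5333 F [ 0.8  1.  -1.3] cart in fp [ 7.64 -0.48 45.73]
held 459 far-face x at z=71: 15.05 slope 0.006 y [-26.3  33.6]
a 326 far-face x at z=63: 8.02 slope -0.004 y [-26.4  22.2]
b 369 far-face x at z=63: 8.34 slope -0.002 y [-25.9  33.6]
t 13.53 pos [ 0.5811 -0.2103  0.1555] F [ 0.8  1.  -1.3] op 0.0460 | shift [0.483 0.012 0.196] yaw now 9.76 turn -0.007
```

View pics/chk11.png

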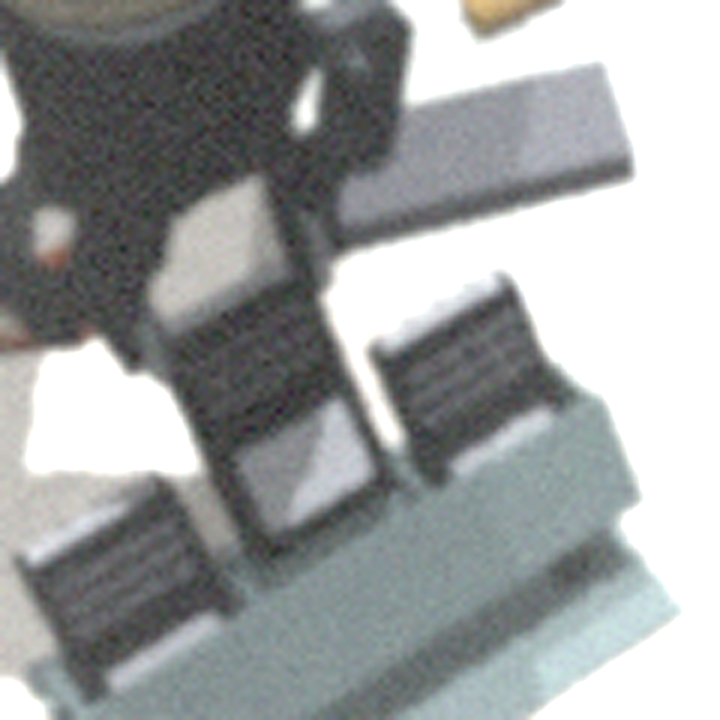

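drive_tool:
  commands: "0.3 0.1 0.01 -0.03 0; 0.3 0.2 0.01 0.02 0; 0.3 0.3 0.01 0.08 0; 0.3 0.4 0.01 0.13 0; 0.3 0.48 0.01 0.18 0; 0.3 0.48 0.01 0.18 0; 0.3 0.48 0.01 0.18 0"

```text
t: 14.12
tool_pos: [0.5881, -0.2085, 0.136]
tool_rot: [-0.134, 1.567, 0.134]
contact_force: [0.3, -0.1, -0.6]
opening: 0.0457
```

```bash
python3 chk.py 12; python3 - <<'E'
from h import *
go(tcp_for([5,0,12]),9.8)
E
```

```text
14.1667 F [ 0.1  1.1 -0.5] cart in fp [ 5.13 -0.13 25.4 ]
held 469 far-face x at z=66: 12.63 slope -0.002 y [-25.7  33.3]
a 329 far-face x at z=63: 8.15 slope 0.001 y [-26.2  22. ]
b 377 far-face x at z=63: 8.40 slope 0.005 y [-25.5  21.8]
t 14.17 pos [ 0.5883 -0.2087  0.1364] F [ 0.1  1.1 -0.5] op 0.0459 | shift [0.297 0.003 0.155] yaw now 9.77 turn -0.006
```

View pics/chk12.png

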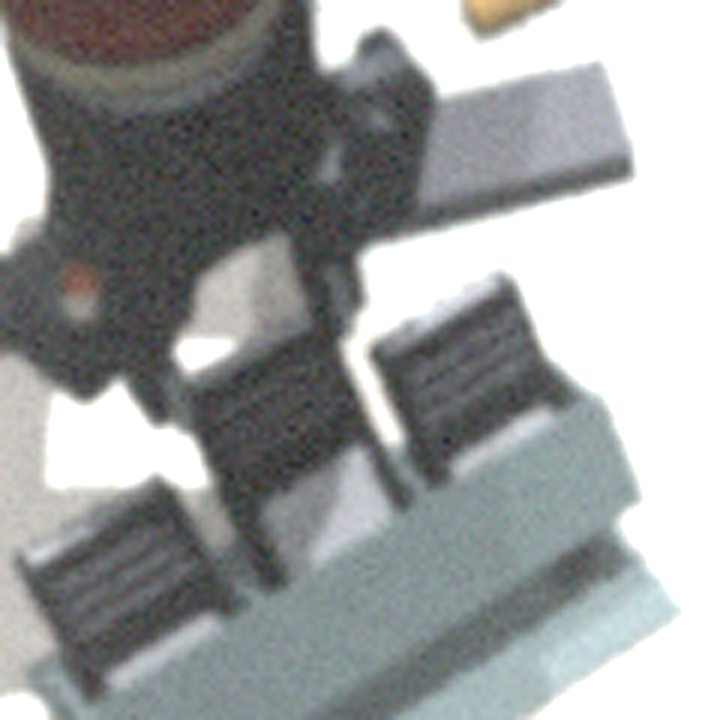

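Inserting cleanly (depth ≈15 mm into the compartment, no contact). Lower further with force checks.

drive_tool:
  commands: "0.3 0.08 0 0.04 0; 0.3 0.15 0 0.08 0; 0.3 0.22 0 0.12 0; 0.3 0.3 0 0.15 0; 0.3 0.3 0 0.15 0; 0.3 0.3 0 0.15 0"

```text
t: 14.67
tool_pos: [0.5939, -0.2075, 0.124]
tool_rot: [-0.134, 1.567, 0.134]
contact_force: [-0.4, -0.6, -1.2]
opening: 0.0458
```

```bash
python3 chk.py 13; python3 - <<'E'
from h import *
go(tcp_for([5,0,5]),9.8)
E
```

```text
14.7167 F [-0.   0.8 -1.4] cart in fp [ 4.66 -0.08 11.96]
held 471 far-face x at z=66: 12.36 slope 0.014 y [-25.4  33.6]
a 322 far-face x at z=63: 8.10 slope 0.003 y [-26.1  21.6]
b 371 far-face x at z=63: 8.41 slope -0.012 y [-25.5  21.9]
t 14.72 pos [ 0.5941 -0.2076  0.1243] F [-0.   0.8 -1.4] op 0.0459 | shift [0.15  0.002 0.089] yaw now 9.77 turn -0.007
```

View pics/chk13.png

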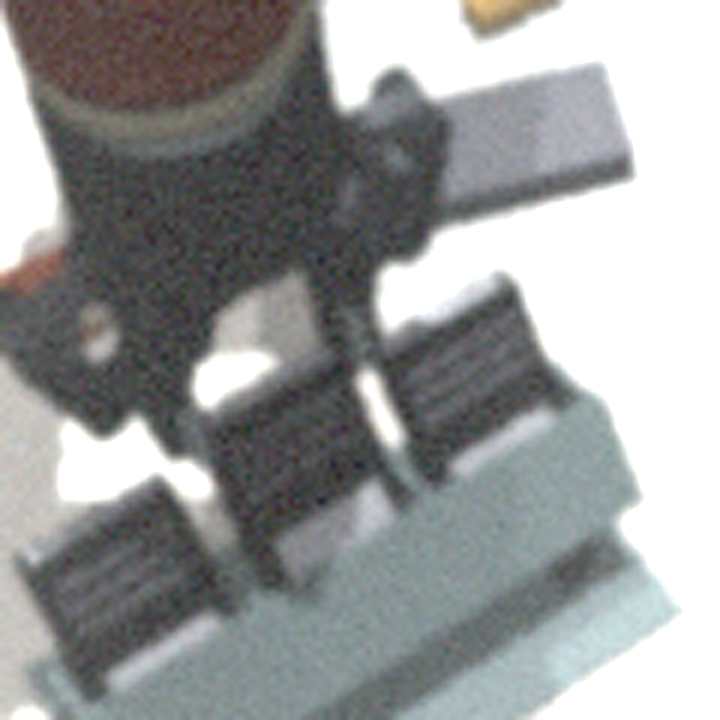

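drive_tool:
  commands: "0.3 0.05 0 0.03 0; 0.3 0.1 0 0.05 0; 0.3 0.14 0 0.08 0; 0.3 0.14 0 0.08 0; 0.3 0.14 0 0.08 0"

```text
t: 15.13
tool_pos: [0.5972, -0.2071, 0.1186]
tool_rot: [-0.134, 1.567, 0.134]
contact_force: [-0.3, 0.2, -1.2]
opening: 0.0461
```

```bash
python3 chk.py 14; python3 - <<'E'
from h import *
go(tcp_for([5,0,2]),9.8)
E
```

```text
15.1833 F [ 0.6  0.3 -0.5] cart in fp [ 4.98 -0.13  5.63]
held 471 far-face x at z=66: 12.84 slope 0.008 y [-25.6  33.4]
a 320 far-face x at z=63: 8.01 slope -0.007 y [-26.3  22.3]
b 377 far-face x at z=63: 8.36 slope 0.000 y [-25.6  21.9]
t 15.18 pos [ 0.5973 -0.2071  0.1189] F [ 0.6  0.3 -0.5] op 0.0458 | shift [0.08  0.003 0.043] yaw now 9.76 turn -0.007
```

View pics/chk14.png

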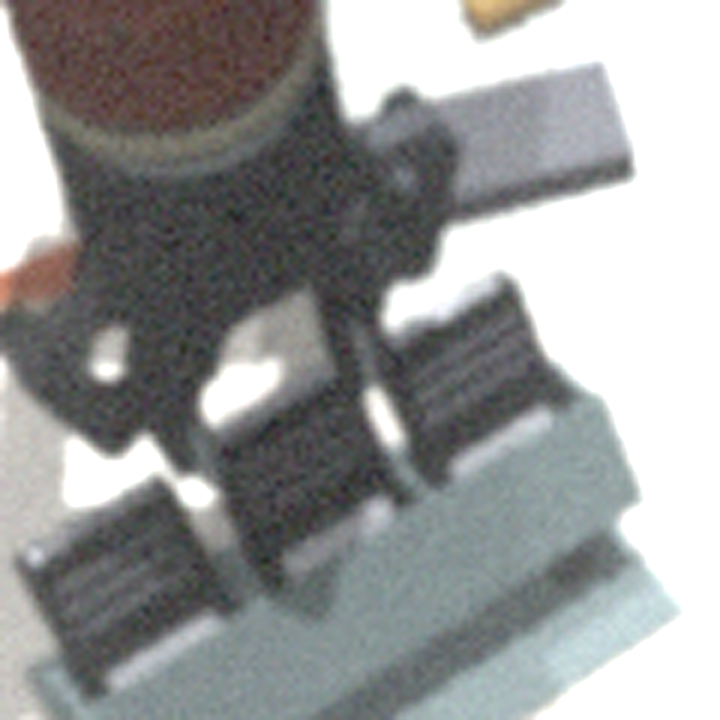

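drive_tool:
  commands: "0.3 0.03 0 0.015 0; 0.3 0.05 0 0.03 0; 0.3 0.08 0 0.03 0; 0.3 0.08 0 0.03 0; 0.3 0.08 0 0.03 0"

```text
t: 15.6
tool_pos: [0.5984, -0.2069, 0.1155]
tool_rot: [-0.134, 1.567, 0.134]
contact_force: [-0.4, -0.2, -1.7]
opening: 0.0459
```

```bash
python3 chk.py 15
```

```text
15.65 F [ 0.3  0.3 -1.8] cart in fp [ 4.51 -0.12  2.23]
held 477 far-face x at z=66: 12.09 slope -0.016 y [-25.6  24.6]
a 321 far-face x at z=63: 8.19 slope -0.006 y [-26.1  22.2]
b 371 far-face x at z=63: 8.42 slope 0.002 y [-25.6  21.7]
```

View pics/chk15.png

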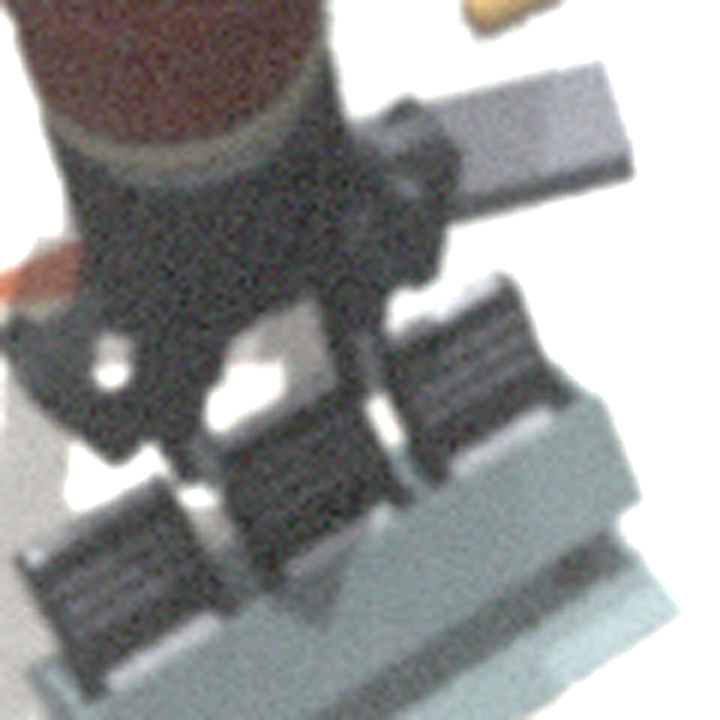

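drive_tool:
  commands: "0.3 0.02 0 -0.01 0; 0.3 0.04 0 -0.02 0; 0.3 0.06 0 -0.03 0; 0.3 0.06 0 -0.03 0; 0.3 0.06 0 -0.03 0"

```text
t: 16.07
tool_pos: [0.5972, -0.2071, 0.1132]
tool_rot: [-0.134, 1.567, 0.134]
contact_force: [1.0, -0.7, -1.1]
opening: 0.0459
```

```bash
python3 chk.py 16
```

```text
16.1167 F [ 0.6  0.4 -1. ] cart in fp [ 2.3  -0.15  0.71]
held 460 far-face x at z=66: 9.95 slope -0.010 y [-25.2  33.1]
a 325 far-face x at z=63: 8.19 slope -0.003 y [-26.1  22.3]
b 369 far-face x at z=63: 8.46 slope -0.005 y [-25.6  21.9]
```

drive_tool:
  commands: "0.3 0.02 0 0.01 0; 0.3 0.04 0 0.02 0; 0.3 0.05 0 0.02 0; 0.3 0.05 0 0.02 0; 0.3 0.05 0 0.02 0"

```text
t: 16.53
tool_pos: [0.5982, -0.2073, 0.1123]
tool_rot: [-0.134, 1.567, 0.134]
contact_force: [-3.6, -0.0, 5.5]
opening: 0.0457
```

drive_tool:
  commands: "0.1 0 0 0 0; -0.1 0 0 0 0; -0.18 0 0 0 0; -0.24 0 0 0 0; -0.24 0 0 0 0; -0.24 0 0 0 0"

```text
t: 17.03
tool_pos: [0.5981, -0.2068, 0.1109]
tool_rot: [-0.134, 1.567, 0.134]
contact_force: [-0.1, -0.1, 0.0]
opening: 0.0534
```

```bash
python3 chk.py 17
```

```text
17.0833 F [-0.3  0.8  0.1] cart in fp [ 1.99  0.02 -1.76]
held 470 far-face x at z=66: 6.30 slope -0.084 y [-25.9  23.5]
a 326 far-face x at z=63: 8.13 slope 0.010 y [-26.   21.9]
b 374 far-face x at z=63: 8.41 slope -0.002 y [-25.8  22.7]
```

View pics/chk17.png

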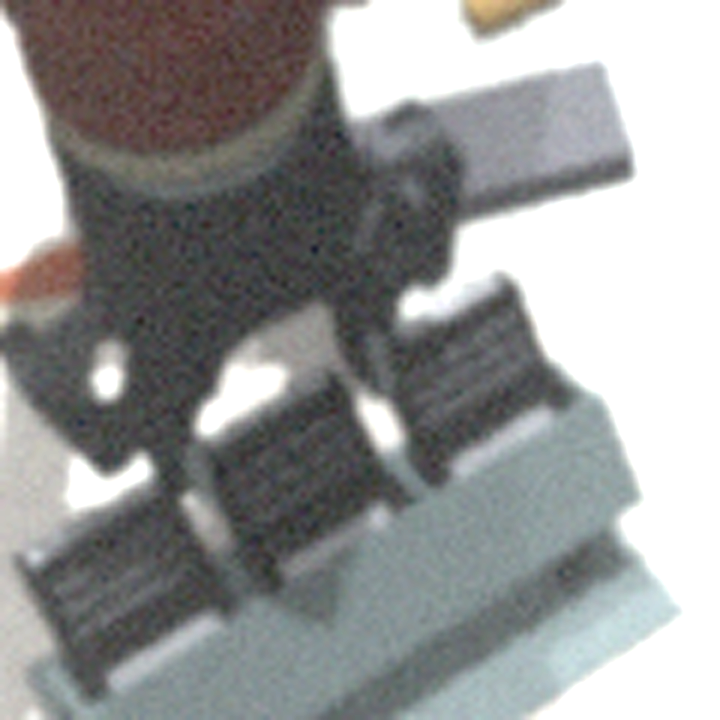

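drive_tool:
  commands: "-0.24 -0.1 0 0 0; -0.24 -0.25 0 0 0; -0.24 -0.45 0 0 0; -0.24 -0.8 0 0 0; -0.24 -1.3 0 0 0; -0.24 -2 0 0 0; -0.24 -2.8 0 0 0; -0.24 -3 0 0 0"

```text
t: 17.75
tool_pos: [0.6007, -0.2082, 0.2398]
tool_rot: [-0.138, 1.557, 0.129]
contact_force: [0.9, 0.1, 2.6]
opening: 0.0527
```

```bash
sed 's/o=ob\["tool_pos"\]+FR@OFF/o=FO/' chk.py > chk2.py; python3 chk2.py 18
python3 - <<'E'
from h import *
t=slot([0,82+13+24,116])[0]; print(t); go(t+[0.003,0,.08],-3.73)
E
```

```text
17.8 F [0.9 0.7 1.2] cart in fp [0. 0. 0.]
held 476 far-face x at z=66: 6.43 slope -0.084 y [-26.   23.5]
a 320 far-face x at z=63: 8.16 slope 0.003 y [-26.2  21.9]
b 373 far-face x at z=63: 8.48 slope 0.002 y [-25.8  23.1]
[0.62038721 0.30936416 0.12148843]
t 17.80 pos [ 0.6008 -0.2083  0.2397] F [0.9 0.7 1.2] op 0.0528 | shift [ 0.894 12.664  2.742] yaw now 9.76 turn 2.699
```

View pics/chk18.png

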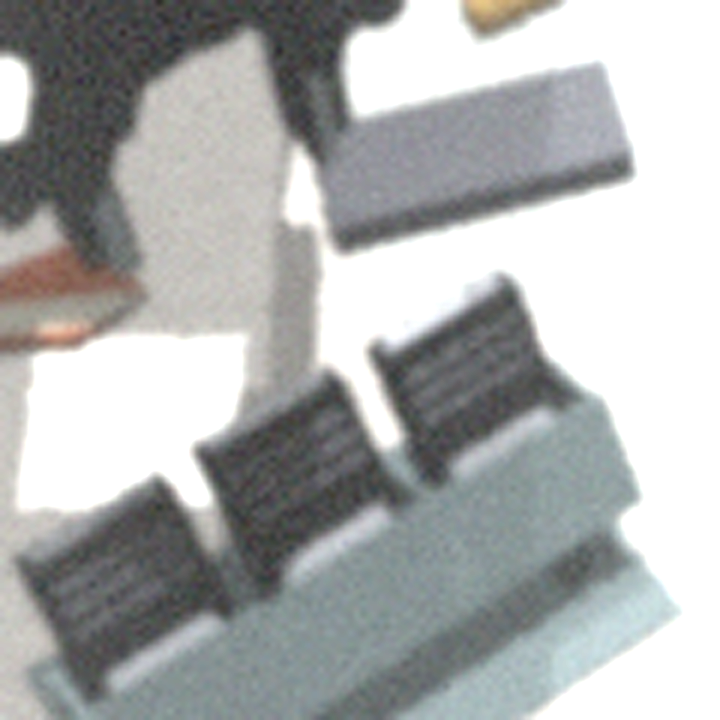

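drive_tool:
  commands: "1 -0.2 0.8 0.17 0.5; 1 -0.2 1.7 0.36 1; 1 -0.2 2.6 0.55 1.5; 1 -0.2 3.5 0.75 2; 1 -0.2 4.4 0.95 2.7; 1 -0.2 5.3 1.15 2.7; 1 -0.2 6.2 1.35 2.7; 1 -0.2 7 1.5 2.7"
  newtons: 40

```text
t: 18.47
tool_pos: [0.6092, 0.0814, 0.2389]
tool_rot: [0.051, 1.571, -0.05]
contact_force: [0.4, -0.7, -0.3]
opening: 0.0001
```

```bash
python3 - <<'E'
from h import *
t=slot([0,82+13+24,116])[0]; go(t+[0.003,0,.08],-3.73)
E
```

```text
t 18.47 pos [0.6092 0.0814 0.2389] F [ 0.4 -0.7 -0.3] op 0.0001 | shift [ 0.937  5.71  -0.013] yaw now -3.70 turn 0.006
```

drive_tool:
  commands: "1 0 0.8 0 0; 1 0 1.7 0 0; 1 0 2.6 0 0; 1 0 3.5 0 0; 1 0 4.4 0 0; 1 0.3 5.2 0 0; 1 0.7 5.7 0 0; 1 0.9 5.7 0 0"

```text
t: 19.13
tool_pos: [0.623, 0.3103, 0.2006]
tool_rot: [0.048, 1.573, -0.048]
contact_force: [-0.2, -0.6, -0.8]
opening: 0.0002
```

```bash
python3 - <<'E'
from h import *
t=slot([0,82+13+24,116])[0]; go(t+[0.003,0,-.01],-3.73)
im,d=ctrl.get_image("scene"); np.savez("scene19.npz",im=im,d=d); crop(im,360,510,90,230,5,"pics/s19.png")
E
```

```text
t 19.13 pos [0.623  0.3103 0.2006] F [-0.2 -0.6 -0.8] op 0.0002 | shift [ 2.227 -0.023  0.017] yaw now -3.49 turn 0.048
```

View pics/s19.png

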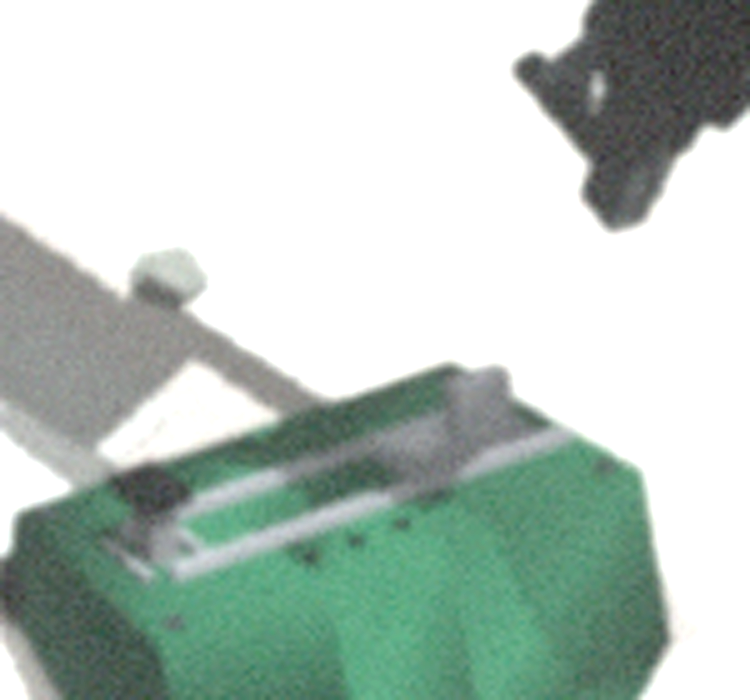

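drive_tool:
  commands: "1 0.4 0 0.01 0; 1 0.8 0 0.01 0; 1 1.2 0 0.01 0; 1 1.6 0 0.01 0; 1 2 0 0.01 0; 1 2.2 0 0.01 0; 1 2.2 0 0.01 0; 1 2.2 0 0.01 0"

```text
t: 19.85
tool_pos: [0.6249, 0.3061, 0.115]
tool_rot: [0.051, 1.571, -0.052]
contact_force: [0.1, -0.2, 0.9]
opening: -0.0003
```

drive_tool:
  commands: "1 0 -0.2 0 0; 1 0 -0.4 0 0; 1 0 -0.65 0 0; 1 0 -0.9 0 0; 1 0 -1.15 0 0; 1 0 -1.4 0 0; 1 0 -1.65 0 0; 1 0 -1.85 0 0"

```text
t: 20.52
tool_pos: [0.6205, 0.2315, 0.116]
tool_rot: [0.052, 1.569, -0.052]
contact_force: [0.9, 2.4, 1.8]
opening: -0.0002
```

drive_tool:
  commands: "1 0 -0.08 0 0; 1 0 -0.14 0 0; 1 0 -0.2 0 0; 1 0 -0.24 0 0; 1 0 -0.24 0 0; 1 0 -0.24 0 0"

```text
t: 21.02
tool_pos: [0.6198, 0.2263, 0.1158]
tool_rot: [0.055, 1.569, -0.046]
contact_force: [2.0, 9.6, 1.6]
opening: -0.0
```

drive_tool:
  commands: "1 0 0.15 0 0; 1 0 0.4 0 0; 1 -0.4 0.6 0 0; 1 -1.2 1 0 0; 1 -2 1.8 -0.6 0; 1 -2.5 2.7 -1.4 0; 1 -2.5 3.6 -2.2 0; 1 -2.5 4.5 -3 0"

```text
t: 21.68
tool_pos: [0.5304, 0.3874, 0.216]
tool_rot: [0.052, 1.568, -0.051]
contact_force: [-0.0, -0.0, -0.1]
opening: -0.0003
```

drive_tool:
  commands: "1 0 0.8 -0.5 0; 1 0 1.5 -1 0; 1 0 2.2 -1.8 0; 1 0 3 -2.6 0; 1 0 3.5 -3.4 0; 1 0 3.5 -3.6 0; 1 0 3.5 -3.6 0; 1 0 3.5 -3.6 0"

```text
t: 22.35
tool_pos: [0.3957, 0.5348, 0.2132]
tool_rot: [0.049, 1.57, -0.052]
contact_force: [-0.3, -0.2, -0.8]
opening: 0.0003
```

```bash
python3 chk2.py 20; python3 - <<'E'
from h import *
o=ctrl.get_obs(); print(o["tool_pos"],o["contact_force"])
im,d=ctrl.get_image("top"); np.savez("top20.npz",im=im,d=d)
b=(165,295,110,215,6); crop(im,*b,"pics/t20.png"); g=cv2.imread("pics/t20.png"); lines(g,"top",rect(slot,0,12,12,26,116),b,6,(255,0,255)); lines(g,"top",rect(slot,0,-65,32,22,120),b,6,(0,255,255)); cv2.imwrite("pics/t20.png",g)
cv2.imwrite("pics/top20.png",cv2.convertScaleAbs(im,alpha=1.5)); im,_=load("scene",20); cv2.imwrite("pics/scene20.png",cv2.convertScaleAbs(im,alpha=1.7))
E
```

```text
22.4 F [ 0.   0.3 -0.4] cart in fp [0. 0. 0.]
held 478 far-face x at z=66: 6.17 slope -0.089 y [-26.1  33.1]
a 329 far-face x at z=63: 8.16 slope 0.000 y [-26.5  22.2]
b 375 far-face x at z=63: 8.26 slope -0.003 y [-25.6  33.1]
[0.39659434 0.53437782 0.21332796] [ 0.0351073   0.31230679 -0.43282998]
```

View pics/t20.png

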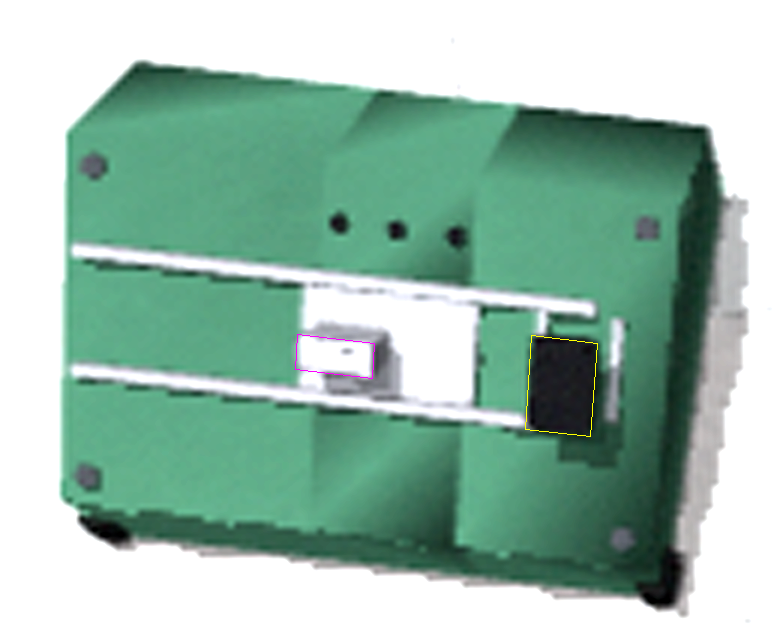

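View pics/top20.png

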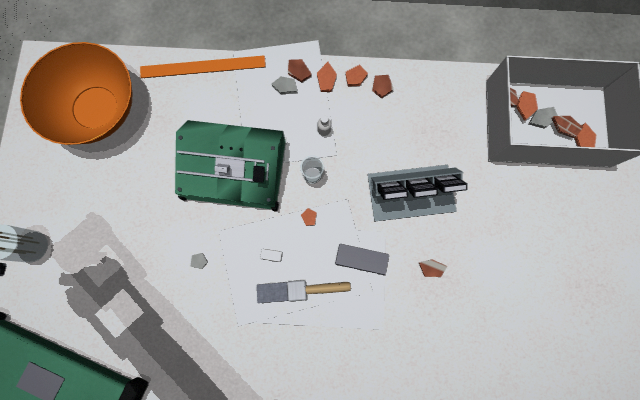

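View pics/scene20.png

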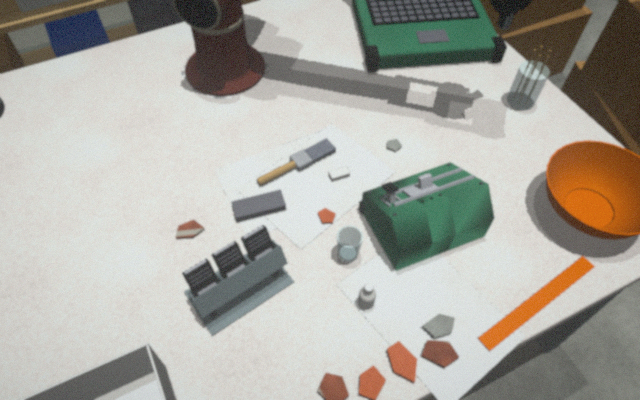

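```bash
python3 -c "
from station import ctrl
print(ctrl.finish_job())"
```

```text
the job is handed in; nothing more can be done
None
```

The cartridge is filed in the middle compartment of the rack, the one that was empty. The shutter is shut again, and I handed the job in at about 22.5 s of the 72 s. The hand-in gave no verdict.

**What I did**
- I pushed the shutter open to its stop, pressed the ejector to its stop and let it spring back. The picture showed the cartridge standing up untouched.
- The moves can't tilt the tool, so I couldn't grip across the 15 mm thickness as you asked without turning the leaning cartridge upright. I gripped its 50 mm width near the top corner instead.
- I drew it straight out, carried it to the rack and lowered it along the compartment's axis until I felt the floor (about 6 N). Then I opened the fingers, lifted clear and pushed the shutter to its closed stop (about 10 N).

**Last checks**
- **Shutter and ejector:** in the top picture the shutter tab sits on its shut position and the ejector pad on its out position.
- **Filed cartridges and other things:** the two filed cartridges moved less than 1 mm by depth. By eye, the other things on the desk have not moved.
- **Placed cartridge:** it went onto the floor about 2 mm from its resting point in x and close to 0 in y, at the right angle. After release its top leaned back on the robot-side wall.
- **Not ideal:** it now leans about 0.085–0.09 rad off the compartment's axis, with its bottom centre estimated at about +3.5 mm in x. Both are inside the limits (0.15 rad and +12 mm), so I left it. It is not as straight as its neighbours, which stand within about 0.01 rad.
- **Not checked directly:** the fingers' contact force on the cartridge can't be read, so I inferred "held" and "let go" from the finger opening, the tool force and the pictures.

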